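# Top up the cap feeder with the scoop and set its dial

### The arm

A 7-joint arm with a two-finger parallel gripper is mounted at the origin on the work surface. World frame = base frame: x ahead of the robot, y to its left, z up, the work surface at z = 0. Lengths are in mm, angles in rad, forces in N, time in s.
With the tool pointing down it reaches from about 400 to 850 mm from the base axis. Payload 10.4 kg.
Tool frame: the origin (TCP) lies between the finger pads; the fingertips stand tip_reach ahead of it and the grasp point (between the pads) lies 3 mm ahead of it (tip_reach is the distance from the TCP to the fingertips, in mm); z points along the fingers, y is the direction in which the jaws open and shut (so a half turn about z gives the same grasp; the last joint's range is limited). The gripper opens to 87 mm and grips with 3 to 60 N. Pads are 19 mm wide; open, the fingers measure 117 mm over their backs; the gripper's body (75 mm by 190 mm) begins 51 mm behind the grasp point.
Start: joints at [1.233, 0.332, -0.065, 1.46, 0.022, 1.35, -0.088], TCP at [193.537, -594.3, 244.576] pointing down, gripper open.
Joint ranges: [-2.6, 2.6], [-0.5, 2.12], [-1.47, 1.34], [0.16, 2.42], [-1.27, 4.41], [0.06, 2.06], [-2.6, 2.6]. Speed limits (rad/s): [2.22, 2.22, 2.79, 2.79, 3.14, 3.14, 3.14].

### API

Orientations are given as a rotation vector (axis times angle).
In Python, from rig import read_state, capture, camera_params, hand_in, search_frame, tip_reach gives the robot as it stands.
- The arm moves only by the tool move_arm, never from a script. Its argument "motion" is a list of rows, each an object of numbers: "x", "y", "z": the shift along the tool's x, y, z scaled (see below); "wx", "wy", "wz": the turn, a rotation vector about the tool's x, y, z scaled (see below); "jaw": the gripper command: -1 is fully open, 1 is shut, values between are in proportion. In form: [{"x": .., "y": .., "z": .., "wx": .., "wy": .., "wz": .., "jaw": ..}, ...]. A call has 1 to 20 rows; each row shifts and turns the pose as measured when the row begins, along the tool's axes as they then stand; what a row does not reach is not made up. The controller multiplies each number of a shift by 0.04 m and each number of a turn by 0.15 rad. A row lasts 1/8 s, in which the tool goes at most 62.5 mm and 10.7 degrees, less where a joint would pass 70% of its speed; a pose out of reach is approached as far as the arm can. A call with a number of a shift or a turn outside -1 to 1 is refused whole. A call with a gripper value outside its range is refused whole. The fingers move at their own pace and stop on an object; "newtons" is the grip in N (left out, the last holds). Time passes only in rows, so rows that do not move let the fingers close. It gives the time, the measured TCP pose, the force and the opening at its end, in the units of the state.
- read_state(): the state, without advancing time (a new reading comes with each control period).
- capture(name): name is "scene" or "top"; returns (picture, depth): 400x640x3 uint8, red, green, blue; 400x640 float32, mm along the optical axis (not along the pixel's ray), 0 where there is no reading.
- camera_params(name): a dict with "vertical_fov" (degrees; the focal length in pixels is half the picture's height over the tangent of half this angle, whatever the lens; pixels are square), "cx", "cy" (the principal point, pixels), "pose" (4x4, takes a point from camera to world coordinates). Camera axes: x right, y up, looking along -z (the intrinsics and any distortion apply to the point x, -y, -z); pixel columns grow to the right and rows downward; lengths in mm; the calibration is good to about 2 mm. A picture is of the moment at which its call begins. camera_params takes no time and is no camera call.
- hand_in(): hands the job in, once; it reports no verdict.
Trained networks look in the newest picture that a camera, given by its name, has taken for a name from the list of things; names that differ only in an ending like _2 or _b are one class to them, and where a whole thing is asked for, a point or a joint stands for the part that bears it (a point fixed in the world has none). Each returns a list of dicts, best first, with "confidence" (0 to 1); they miss things now and then, are a little off and sometimes report something else, mostly with a low value. They report only what shows in the picture. A call takes as long as a camera call. They do not tell look-alikes from the thing itself.
- search_frame(camera, query): "bbox" ([left, top, right, bottom] as shares, 0 to 1, of the picture: columns of its width, rows of its height, round what is visible of it).
The state is a dict: "time_s": time; "qpos": joint angles; "joint_vel": joint speeds; "joint_efforts": joint torques, N m; "ee_pos": TCP position; "tcp_rot": TCP orientation; "wrist_force": force on the tool from outside, world axes, zero at the start; "moment": the same for the moment, N m; "opening": finger opening in mm.
Only numpy, scipy, OpenCV 4.12 (cv2) and the standard library are available. Lean on these libraries where they do the work, as an engineer would, in place of code of your own. Each camera call takes 0.05 s, during which the arm holds its last target. There are 200 camera calls.

### The job

Use the scoop to take caps from the steel tray and tip at least three of them into the round bowl of the vibratory feeder, keeping your fingers off the clean caps and leaving none lying on the bench. Then lay the scoop back in the tray, right way up, and last of all turn the feeder's dial so that it points to the two-dot mark. Leave the bottle and the tip box where they stand.

Things in the scene. Friction and masses are not known exactly. Their poses are not given: they have to be found in the camera images.
- tray_floor (a point): middle of the fixed steel cap tray's floor, 3 mm over the bench. x along the tray, away from the robot, y across, z up. Flat floor 236 x 102 mm inside; the two ends slope outward at 45 degrees, sides upright; rim 42 mm over the bench, 336 x 122 mm over all. Caps lie in the +x half; the scoop, mouth to +x, in the -x half.
- scoop_grip (a point): grip point in the scoop's handle. Scoop frame: x to the mouth, y across, z up from the flat bottom (level at the start). Handle: straight black bar 20 mm wide (y), 18 thick, 110 long, rising backward from the pan at 35 degrees. The point is 104 mm behind the pan's middle and 65 over the underside; the bar runs 42 mm on behind it. Scoop about 0.16 kg.
- scoop_pan (a point): middle of the floor of the scoop's steel pan, 2.5 mm over its underside; axes as scoop_grip. Pan 84 mm wide; floor from 44 mm behind to 44 ahead of this point, then a wedge to a sharp lip 62 mm ahead; open in front and above; sides 36 mm high at the back falling to 10; back wall 36. Caps in it start to slide out at 26 to 36 degrees nose-down.
- bowl_floor (a point): middle of the inner floor of the feeder's round steel bowl, 78 mm over the bench; bowl 184 mm across, wall 3, rim 54 mm above this point. In it a 22 mm wide track climbs along the wall and a nut 14 mm high stands in the middle. x away from the dial, z up. An outfeed chute (top 68 mm above this point) crosses the rim at y 58 to 90, x over 35 mm. The fixed feeder stands left or right of the tray.
- bowl_mid (a point): on the bowl's axis, 20 mm over its inner floor; axes as bowl_floor
- cap0_center (a point): centre of a green ribbed screw cap, 28 mm diameter, 20 mm high, about 12 g; the six caps are alike and start lying flat in the tray, open side up or down. Its z is the cap's axis.
- cap1_center (a point): as cap0_center
- cap2_center (a point): as cap0_center
- cap3_center (a point): as cap0_center
- cap4_center (a point): as cap0_center
- cap5_center (a point): as cap0_center
- dial_grip (a point): grip point of the amplitude dial, on its axis, 30 mm over the sloped panel of the control box (robot's side of the bowl), which faces up and towards the robot, 28 degrees from level. z: the axis, out of the panel; x: along the dial's bar to its white pointer end. Bar 15 mm wide (y), 44 long, 7 to 44 mm over the panel; round skirt of radius 24 mm, 8 high, under it.
- dial (a joint): angle of the dial, growing clockwise as seen facing the panel; range -0.08 to 1.88. Marks 0.6 rad apart: 0 = white bar (off), 0.6 = one dot, 1.2 = two dots, 1.8 = three dots; the pointer points straight up the panel at 0.9. Stiff by friction, 0.03 Nm: it stays where it is left. Starts between off and a little past one dot.
- bottle_center (a point): centre of a glass bottle, 76 mm diameter, 150 mm high; bystander
- tip_box_center (a point): centre of a white pipette-tip box, 85 x 122 x 72 mm; bystander
Mind the look-alikes: they are no part of the job. Leave any white look-alike of the part that bears cap0_center alone. Leave any purple look-alike of the part that bears scoop_grip alone.

How it is judged:
By the outcome, as a careful person would: the job done as asked, in the order asked, and still so for the second after the job is handed in, with the robot touching nothing.
It also fails if it takes over 72 s, if anything falls off the work surface, if the arm or the gripper's body presses on something with over 40 N, if the wrist force passes 120 N, or if a joint passes its speed limit or range.

## Working session

There is one attempt and no reset: what is moved stays moved. The work goes in short steps, Python scripts to look and compute and a tool call to move; the robot and the scene stay as the last step left them, time stands still between calls to the robot, and variables do not carry over. Pictures are saved under pics/ and viewed, about 8 in all and at most 12, crops included, and the job is handed in when it is done.

Besides the shell and the picture viewer there is one more tool, called after ">>>" as name(argument=value, ...) on one line, values as JSON. move_arm: Moves the arm, as the interface text tells. Shifts and turns lie within -1 to 1; 1 stands for 0.04 m of shift or 0.15 rad of turn. Its arguments: {"type":"object","properties":{"motion":{"type":"array"},"newtons":{"type":"number"}},"required":["motion"]}

```bash
mkdir -p pics; ls
cat > h.py <<'E'
import numpy as np, cv2
from rig import *
from scipy.spatial.transform import Rotation as R
def cam(n):
    p=camera_params(n); f=200/np.tan(np.radians(p['vertical_fov'])/2); return p,f
def world(n,dep):
    p,f=cam(n); v,u=np.mgrid[0:400,0:640]
    X=np.stack([(u-p['cx'])/f*dep,-(v-p['cy'])/f*dep,-dep,np.ones_like(dep)],-1)
    W=X@np.array(p['pose']).T
    W=W[...,:3]; W[dep==0]=np.nan; return W
def proj(n,pt):
    p,f=cam(n); c=np.linalg.inv(np.array(p['pose']))@np.append(pt,1)
    return p['cx']+f*c[0]/-c[2], p['cy']-f*c[1]/-c[2]
E
python3 - <<'E'
from h import *
for n in ('scene','top'):
    print({k:(np.round(v,3).tolist() if k=='pose' else v) for k,v in camera_params(n).items()})
    im,d=capture(n); np.savez(f'{n}0.npz',im=im,d=d)
    cv2.imwrite(f'pics/{n}0.png',cv2.resize(im[...,::-1],None,fx=1.25,fy=1.25))
    for q in ('scoop_grip','cap0_center','dial','bowl_floor','tray_floor','bottle_center','tip_box_center'):
        print(n,q,[(np.round(np.array(r['bbox'])*[640,400,640,400]).astype(int).tolist(),round(r['confidence'],2)) for r in search_frame(n,q)][:9])
print(read_state(), tip_reach if not callable(tip_reach) else tip_reach())
E
```

```text
pics
{'vertical_fov': 57.96679535081783, 'cx': 317.37867763323544, 'cy': 203.4473073682892, 'pose': [[-0.821, -0.431, 0.375, 872.813], [0.571, -0.602, 0.559, 553.407], [-0.015, 0.673, 0.74, 784.072], [0.0, 0.0, 0.0, 1.0]]}
scene scoop_grip [([327, 217, 400, 286], 0.79), ([432, 238, 530, 275], 0.63)]
scene cap0_center []
scene dial [([276, 155, 289, 173], 0.57)]
scene bowl_floor [([191, 154, 308, 258], 0.91)]
scene tray_floor [([264, 220, 406, 327], 0.74)]
scene bottle_center [([406, 321, 454, 376], 0.79)]
scene tip_box_center [([214, 112, 257, 154], 0.9)]
{'vertical_fov': 44.99289883341167, 'cx': 310.5968896094546, 'cy': 203.81019084619416, 'pose': [[-0.028, 0.982, -0.186, 218.205], [-1.0, -0.029, -0.006, 4.951], [-0.011, 0.185, 0.983, 1501.66], [0.0, 0.0, 0.0, 1.0]]}
top scoop_grip [([240, 178, 267, 239], 0.94), ([174, 253, 232, 315], 0.87)]
top cap0_center [([287, 164, 299, 170], 0.54), ([257, 167, 265, 173], 0.46)]
top dial [([367, 191, 380, 209], 0.69)]
top bowl_floor [([329, 95, 402, 214], 0.81)]
top tray_floor [([235, 126, 277, 231], 0.88)]
top bottle_center [([154, 179, 185, 207], 0.88)]
top tip_box_center [([435, 175, 483, 207], 0.81)]
{'time_s': 0.8, 'qpos': array([ 1.23341373,  0.33217971, -0.06468269,  1.4600731 ,  0.02160883,
        1.3498912 , -0.08852391]), 'joint_vel': array([ 0.0005606 ,  0.00029805, -0.00052197, -0.00022188,  0.00025465,
        0.00172207, -0.00019804]), 'joint_efforts': array([-1.48150370e-04, -6.22998476e+01,  2.42573745e-02, -3.90111101e+01,
       -6.13122038e-02,  3.15391144e-02,  4.27506393e-06]), 'ee_pos': array([ 193.52252243, -594.32157757,  244.60102391]), 'tcp_rot': array([3.10263160e+00, 4.92343132e-01, 4.84591996e-05]), 'wrist_force': array([-0.03425269, -0.42677428, -0.04745064]), 'moment': array([-0.00155362,  0.04536135,  0.02742099]), 'opening': 86.75085987401901} 22.0
```

View pics/scene0.png

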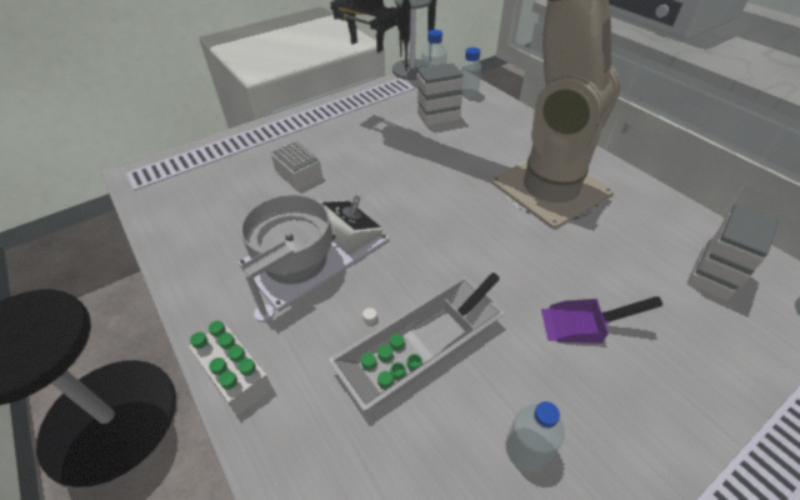

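View pics/top0.png

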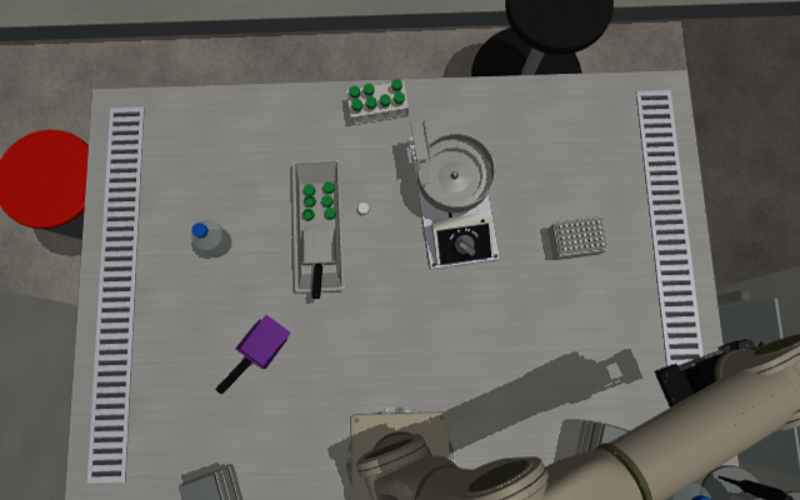

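Top view (800-wide pixels): steel scoop in the tray, handle (317,280), pan (318,243), six green caps in the tray at (308..330,187..214). Feeder bowl (455,175), dial (464,244), bottle (208,236), tip box (580,238). Possible mix-ups: purple scoop (255,350) with my scoop at (317,265); white cap (363,208) and the green caps in the rack (378,97) with the tray caps. The task's own are the steel scoop and the green caps in the tray.

```bash
cat > m.py <<'E'
from h import *
z=np.load('top0.npz'); im,d=z['im'],z['d'].astype(float); W=world('top',d)
hsv=cv2.cvtColor(im,cv2.COLOR_RGB2HSV)
roi=np.zeros((400,640),bool); roi[125:240,230:280]=1
# bench check
print('bench z',np.nanmedian(W[240:300,300:340,2]))
# green caps
g=((hsv[...,0]>40)&(hsv[...,0]<85)&(hsv[...,1]>100)&roi).astype(np.uint8)
n,l,s,c=cv2.connectedComponentsWithStats(g)
for i in range(1,n):
    if s[i,4]>8: print('cap',np.round(c[i],1),s[i,4],np.round(np.nanmedian(W[l==i],0),1))
# handle
b=(hsv[...,2]<50)&roi; b[:205]=0
P=W[b]; P=P[np.isfinite(P).all(1)]; P=P[P[:,2]>20]
m=P.mean(0); u=np.linalg.svd(P-m)[2][0]; u*=np.sign(u[2])
print('handle n',len(P),m.round(1),'dir',u.round(3),P.min(0).round(1),P.max(0).round(1),'elev',np.degrees(np.arcsin(u[2])),'yaw',np.degrees(np.arctan2(-u[1],-u[0])))
# tray rim: z 35..48
t=roi&(W[...,2]>37)&(W[...,2]<47)&(~b)
Q=W[t][:,:2].astype(np.float32); r=cv2.minAreaRect(Q); print('tray rim',r,len(Q))
# bowl rim
bw=np.zeros_like(roi); bw[95:180,325:405]=1
t=bw&(W[...,2]>124)&(W[...,2]<137)
Q=W[t]; 
e=cv2.fitEllipse(Q[:,:2].astype(np.float32)); print('bowl rim',e,len(Q))
t=bw&(W[...,2]>137)&(W[...,2]<155); print('chute',np.round(np.nanmean(W[t],0),1),t.sum())
t=np.zeros_like(roi); t[170:215,345:398]=1
# panel plane
A=W[t]; A=A[np.isfinite(A).all(1)]; 
for k in range(0):pass
np.set_printoptions(linewidth=220,suppress=True)
print(W[178:212:2,350:394:3,2].round(0))
E
python3 m.py
python3 - <<'E'
from h import *
for n in ('top',):
    z=np.load(f'{n}0.npz'); im=z['im'][...,::-1]
    a=cv2.resize(im[170:215,345:400],(440,360),interpolation=cv2.INTER_CUBIC)
    b=cv2.resize(im[125:240,232:280],(150,360),interpolation=cv2.INTER_CUBIC)
    c=np.load('scene0.npz')['im'][145:210,255:310,::-1]
    cv2.imwrite('pics/c1.png',np.hstack([a,b,cv2.resize(c,(200,360),interpolation=cv2.INTER_CUBIC)]))
E
```

```text
bench z -1.059817032903652
cap [262.6 160. ] 210 [644.  162.1  20.5]
cap [247.2 155.9] 136 [660.4 212.4  18.4]
cap [246.3 171. ] 67 [613.  216.   10.5]
handle n 190 [430.7 187.4  70.6] dir [-0.837 -0.002  0.547] [387.7 177.5  33.6] [477.9 198.8  97.7] elev 33.16724452526137 yaw 0.1460865595272132
tray rim ((579.59375, 188.02508544921875), (337.4898681640625, 122.62519836425781), 1.3964439630508423) 888
bowl rim ((690.0029907226562, -147.0390167236328), (166.45907592773438, 228.4424285888672), 119.04180908203125) 490
chute [750.2 -74.1 140.6] 115
[[73. 76. 72. 64. 69. 74. 70. 68. 71. 72. 77. 72. 75. 73. 73.]
 [72. 76. 73. 68. 66. 72. 67. 67. 74. 69. 69. 69. 69. 63. 65.]
 [70. 67. 68. 69. 69. 68. 61. 66. 72. 78. 69. 69. 67. 64. 64.]
 [72. 69. 69. 72. 69. 67. 71. 69. 68. 60. 68. 62. 58. 64. 61.]
 [69. 73. 69. 67. 67. 67. 63. 62. 68. 61. 65. 59. 64. 65. 57.]
 [64. 67. 64. 64. 67. 64. 63. 64. 66. 60. 53. 56. 60. 56. 48.]
 [63. 62. 59. 59. 56. 58. 69. 69. 64. 60. 54. 55. 54. 50. 49.]
 [61. 55. 58. 57. 57. 62. 83. 67. 66. 64. 52. 56. 51. 53. 60.]
 [63. 53. 52. 57. 53. 58. 94. 94. 56. 57. 46. 53. 47. 47. 44.]
 [48. 50. 52. 49. 59. 57. 97. 94. 92. 56. 51. 46. 51. 41. 47.]
 [48. 48. 49. 44. 43. 51. 55. 89. 91. 84. 44. 44. 47. 43. 46.]
 [46. 50. 48. 48. 48. 47. 56. 55. 85. 87. 40. 43. 35. 34. 37.]
 [48. 46. 39. 38. 40. 37. 46. 46. 46. 81. 35. 37. 36. 39. 36.]
 [44. 46. 42. 38. 39. 35. 40. 38. 40. 75. 38. 37. 33. 31. 29.]
 [30. 35. 35. 42. 34. 38. 33. 33. 31. 25. 35. 35. 36. 14. 16.]
 [37. 33. 33. 37. 36. 27. 33. 38. 18. 18.  9. 11. 10. 10.  0.]
 [30. 36. 27. 30. 12. 14.  8. 17. 10. 12.  6. -5. -5. -5. -1.]]
```

View pics/c1.png

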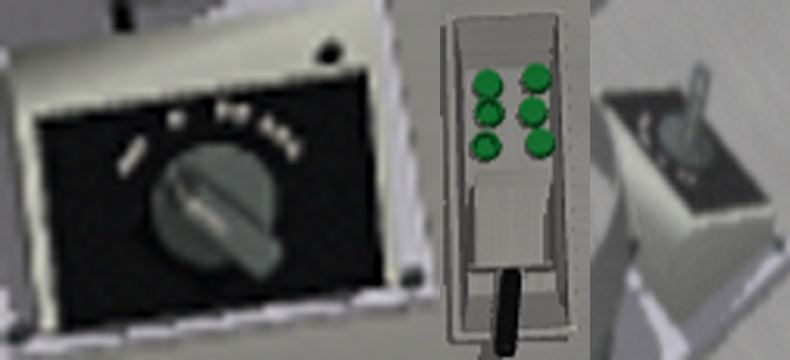

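```bash
cat >> h.py <<'E'
def plan(pos,rot,jaw,n=None,frac=.9,vmax=36.,start=None):
    """rows from measured pose to target; rot: 3x3"""
    s=read_state(); p=np.array(s['ee_pos']);r=R.from_rotvec(s['tcp_rot'])
    if start is not None: p,r=np.array(start[0]),R.from_matrix(start[1])
    t=R.from_matrix(rot); rv=(r.inv()*t).as_rotvec(); d=np.array(pos)-p
    if n is None: n=int(np.ceil(max(np.linalg.norm(d)/vmax,np.linalg.norm(rv)/.14,1)))
    for i in range(n):
        c=(r*R.from_rotvec(rv*i/n)).inv().apply(d/n)/40; w=rv/n/.15
        print('{"x":%.2f,"y":%.2f,"z":%.2f,"wx":%.2f,"wy":%.2f,"wz":%.2f,"jaw":%g},'%(*c,*w,jaw))
    print(n,'rows; dist',np.linalg.norm(d).round(1),'ang',np.degrees(np.linalg.norm(rv)).round(1))
def toolrot(yaw,tilt):
    """tool x ~ -heading, y=left of heading, z down tilted forward by tilt deg; heading yaw deg"""
    a=np.radians(tilt)
    z=np.array([np.sin(a),0,-np.cos(a)]); y=np.array([0,1.,0]); x=np.cross(y,z)
    return R.from_euler('z',yaw,degrees=True).as_matrix()@np.c_[x,y,z]
E
python3 - <<'E'
from h import *
from scipy.optimize import least_squares
z=np.load('top0.npz'); im,d=z['im'],z['d'].astype(float); W=world('top',d)
hsv=cv2.cvtColor(im,cv2.COLOR_RGB2HSV)
p,f=cam('top'); T=np.array(p['pose'])
def at_z(u,v,zz):
    r=T[:3,:3]@np.array([(u-p['cx'])/f,-(v-p['cy'])/f,-1]); o=T[:3,3]; return (o+r*(zz-o[2])/r[2]).round(1)
for c in [(487,83),(537,77),(487,112),(533,111),(485,145),(540,142)]:
    print('cap',at_z((c[0]-440)/150*48+232,c[1]/360*115+125,20))
px=lambda a,b:at_z((a-440)/150*48+232,b/360*115+125,4)
print('pan front corners',px(474,185),px(548,185))
print('tray floor far corners',px(470,68),px(550,66))
# handle slices: mean y as fn of x
b=(hsv[...,2]<50); b[:205]=0; b[240:]=0; b[:,:230]=0; b[:,280:]=0
P=W[b]; P=P[P[:,2]>50]
top=P[np.abs(P[:,2]-(79+ (428-P[:,0])*.7))<10]
print('yaw fit y=a*(x-428)+b',np.polyfit(P[:,0]-428,P[:,1],1), len(P))
for xx in (400,420,440,460):
    q=P[np.abs(P[:,0]-xx)<8]; print(xx,len(q),q.mean(0).round(1),q[:,1].min().round(1),q[:,1].max().round(1))
# bowl
bw=np.zeros_like(b); bw[95:180,325:405]=1
Q=W[bw&(W[...,2]>126)&(W[...,2]<136)]
r=least_squares(lambda c:np.hypot(Q[:,0]-c[0],Q[:,1]-c[1])-90.5,[700,-150],loss='soft_l1',f_scale=2); print('bowl c',r.x, np.median(abs(r.fun)))
print('nut',at_z(455/1.25,175/1.25,92))
# panel plane & dial
t=np.zeros_like(b); t[176:206,350:390]=1
A=W[t&(hsv[...,2]<60)&(hsv[...,1]<80)]; A=A[np.isfinite(A).all(1)]
for k in range(4):
    c=A.mean(0); n=np.linalg.svd(A-c)[2][2]; n*=np.sign(n[2]); A=A[np.abs((A-c)@n)<8]
print('panel',c.round(1),n.round(3),'tilt',np.degrees(np.arccos(n[2])),'yaw',np.degrees(np.arctan2(-n[1],-n[0])),len(A))
h=(W-c)@n
m=t&(h>25)&(h<60); B=W[m]; hh=h[m]; print('dial pts',len(B),B.mean(0).round(1),np.percentile(hh,[10,50,90,98]).round(1))
e=np.linalg.svd((B-B.mean(0))-np.outer((B-B.mean(0))@n,n))[2][0]; print('bar dir',e.round(3))
E
```

```text
cap [674.2 212.3  20. ]
cap [679.  161.2  20. ]
cap [643.6 212.4  20. ]
cap [643.2 165.6  20. ]
cap [609.1 214.6  20. ]
cap [610.5 158.8  20. ]
pan front corners [571.7 228.2   4. ] [569.4 152.7   4. ]
tray floor far corners [695.8 232.1   4. ] [695.3 149.3   4. ]
yaw fit y=a*(x-428)+b [1.07290577e-02 1.87555787e+02] 160
400 36 [399.6 187.6  91.8] 178.2 198.8
420 35 [419.  187.   79.8] 177.5 197.0
440 32 [439.3 187.6  65.1] 178.3 198.7
460 23 [457.7 188.5  54.4] 178.3 196.7
bowl c [ 684.20062298 -148.15539604] 6.215193210000621
nut [ 677.3 -154.1   92. ]
panel [ 519.1 -169.6   53.6] [-0.47  -0.053  0.881] tilt 28.222717811446 yaw 6.4820629773712035 706
dial pts 81 [ 498.7 -172.1   88.7] [35.3 41.4 46.1 48.4]
bar dir [-0.562 -0.752 -0.345]
```

Run:
```python
from h import *
a=np.radians(-25);A=[600*np.cos(a),600*np.sin(a),270]
plan(A,toolrot(-82,0),-1)
G=np.array([424,187.6,68]); Rt=toolrot(1,25); TC=G-3*Rt[:,2]
pre=TC-75*Rt[:,2]; print(TC,pre)
plan(pre+[40,0,40],Rt,0.1,start=(A,toolrot(-82,0)))
```

```text
{"x":0.78,"y":-0.38,"z":-0.05,"wx":0.00,"wy":0.00,"wz":-0.66,"jaw":-1},
{"x":0.82,"y":-0.31,"z":-0.05,"wx":0.00,"wy":0.00,"wz":-0.66,"jaw":-1},
{"x":0.84,"y":-0.22,"z":-0.05,"wx":0.00,"wy":0.00,"wz":-0.66,"jaw":-1},
{"x":0.86,"y":-0.14,"z":-0.05,"wx":0.00,"wy":0.00,"wz":-0.66,"jaw":-1},
{"x":0.87,"y":-0.05,"z":-0.05,"wx":0.00,"wy":0.00,"wz":-0.66,"jaw":-1},
{"x":0.87,"y":0.04,"z":-0.05,"wx":0.00,"wy":0.00,"wz":-0.66,"jaw":-1},
{"x":0.86,"y":0.12,"z":-0.05,"wx":0.00,"wy":0.00,"wz":-0.66,"jaw":-1},
{"x":0.85,"y":0.21,"z":-0.05,"wx":0.00,"wy":0.00,"wz":-0.66,"jaw":-1},
{"x":0.82,"y":0.29,"z":-0.05,"wx":0.00,"wy":0.00,"wz":-0.66,"jaw":-1},
{"x":0.79,"y":0.37,"z":-0.05,"wx":0.00,"wy":0.00,"wz":-0.66,"jaw":-1},
{"x":0.75,"y":0.45,"z":-0.05,"wx":0.00,"wy":0.00,"wz":-0.66,"jaw":-1},
{"x":0.70,"y":0.52,"z":-0.05,"wx":0.00,"wy":0.00,"wz":-0.66,"jaw":-1},
{"x":0.64,"y":0.59,"z":-0.05,"wx":0.00,"wy":0.00,"wz":-0.66,"jaw":-1},
{"x":0.58,"y":0.65,"z":-0.05,"wx":0.00,"wy":0.00,"wz":-0.66,"jaw":-1},
14 rows; dist 489.3 ang 80.0
[422.73233832 187.57787288  70.71892336] [391.0407962  187.02469496 138.
[... 289 characters left out ...]
73,"jaw":0.1},
{"x":0.84,"y":0.27,"z":0.09,"wx":-0.16,"wy":-0.18,"wz":-0.73,"jaw":0.1},
{"x":0.81,"y":0.36,"z":0.07,"wx":-0.16,"wy":-0.18,"wz":-0.73,"jaw":0.1},
{"x":0.77,"y":0.45,"z":0.06,"wx":-0.16,"wy":-0.18,"wz":-0.73,"jaw":0.1},
{"x":0.72,"y":0.53,"z":0.05,"wx":-0.16,"wy":-0.18,"wz":-0.73,"jaw":0.1},
{"x":0.66,"y":0.60,"z":0.05,"wx":-0.16,"wy":-0.18,"wz":-0.73,"jaw":0.1},
{"x":0.59,"y":0.67,"z":0.05,"wx":-0.16,"wy":-0.18,"wz":-0.73,"jaw":0.1},
{"x":0.51,"y":0.73,"z":0.05,"wx":-0.16,"wy":-0.18,"wz":-0.73,"jaw":0.1},
{"x":0.43,"y":0.78,"z":0.05,"wx":-0.16,"wy":-0.18,"wz":-0.73,"jaw":0.1},
{"x":0.35,"y":0.82,"z":0.06,"wx":-0.16,"wy":-0.18,"wz":-0.73,"jaw":0.1},
13 rows; dist 463.9 ang 86.0
```

>>> move_arm(motion=[{"x": 0.78,"y": -0.38,"z": -0.05,"wz": -0.66,"jaw": -1},{"x": 0.82,"y": -0.31,"z": -0.05,"wz": -0.66,"jaw": -1},{"x": 0.84,"y": -0.22,"z": -0.05,"wz": -0.66,"jaw": -1},{"x": 0.86,"y": -0.14,"z": -0.05,"wz": -0.66,"jaw": -1},{"x": 0.87,"y": -0.05,"z": -0.05,"wz": -0.66,"jaw": -1},{"x": 0.87,"y": 0.04,"z": -0.05,"wz": -0.66,"jaw": -1},{"x": 0.86,"y": 0.12,"z": -0.05,"wz": -0.66,"jaw": -1},{"x": 0.85,"y": 0.21,"z": -0.05,"wz": -0.66,"jaw": -1},{"x": 0.82,"y": 0.29,"z": -0.05,"wz": -0.66,"jaw": -1},{"x": 0.79,"y": 0.37,"z": -0.05,"wz": -0.66,"jaw": -1},{"x": 0.75,"y": 0.45,"z": -0.05,"wz": -0.66,"jaw": -1},{"x": 0.7,"y": 0.52,"z": -0.05,"wz": -0.66,"jaw": -1},{"x": 0.64,"y": 0.59,"z": -0.05,"wz": -0.66,"jaw": -1},{"x": 0.58,"y": 0.65,"z": -0.05,"wz": -0.66,"jaw": -1}])

```text
$.motion[0]: bad value
```

Run:
```python
from h import *
s=read_state(); print(s['time_s'],s['ee_pos'].round(1),s['qpos'].round(2),R.from_rotvec(s['tcp_rot']).as_matrix().round(3))
plan([431,187,179],toolrot(1,25),0.1)
```

```text
0.8 [ 193.5 -594.3  244.6] [ 1.23  0.33 -0.06  1.46  0.02  1.35 -0.09] [[ 0.951  0.31   0.   ]
 [ 0.31  -0.951 -0.   ]
 [ 0.     0.    -1.   ]]
{"x":0.51,"y":-0.73,"z":0.07,"wx":-0.18,"wy":-0.03,"wz":-0.81,"jaw":0.1},
{"x":0.59,"y":-0.66,"z":0.05,"wx":-0.18,"wy":-0.03,"wz":-0.81,"jaw":0.1},
{"x":0.67,"y":-0.59,"z":0.03,"wx":-0.18,"wy":-0.03,"wz":-0.81,"jaw":0.1},
{"x":0.73,"y":-0.50,"z":0.01,"wx":-0.18,"wy":-0.03,"wz":-0.81,"jaw":0.1},
{"x":0.79,"y":-0.41,"z":-0.00,"wx":-0.18,"wy":-0.03,"wz":-0.81,"jaw":0.1},
{"x":0.83,"y":-0.31,"z":-0.01,"wx":-0.18,"wy":-0.03,"wz":-0.81,"jaw":0.1},
{"x":0.87,"y":-0.21,"z":-0.03,"wx":-0.18,"wy":-0.03,"wz":-0.81,"jaw":0.1},
{"x":0.88,"y":-0.10,"z":-0.03,"wx":-0.18,"wy":-0.03,"wz":-0.81,"jaw":0.1},
{"x":0.89,"y":0.01,"z":-0.04,"wx":-0.18,"wy":-0.03,"wz":-0.81,"jaw":0.1},
{"x":0.88,"y":0.11,"z":-0.04,"wx":-0.18,"wy":-0.03,"wz":-0.81,"jaw":0.1},
{"x":0.86,"y":0.22,"z":-0.04,"wx":-0.18,"wy":-0.03,"wz":-0.81,"jaw":0.1},
{"x":0.83,"y":0.32,"z":-0.03,"wx":-0.18,"wy":-0.03,"wz":-0.81,"jaw":0.1},
{"x":0.78,"y":0.42,"z":-0.03,"wx":-0.18,"wy":-0.03,"wz":-0.81,"jaw":0.1},
{"x":0.73,"y":0.52,"z":-0.02,"wx":-0.18,"wy":-0.03,"wz":-0.81,"jaw":0.1},
{"x":0.66,"y":0.60,"z":-0.01,"wx":-0.18,"wy":-0.03,"wz":-0.81,"jaw":0.1},
{"x":0.58,"y":0.67,"z":0.01,"wx":-0.18,"wy":-0.03,"wz":-0.81,"jaw":0.1},
{"x":0.50,"y":0.74,"z":0.03,"wx":-0.18,"wy":-0.03,"wz":-0.81,"jaw":0.1},
{"x":0.40,"y":0.79,"z":0.04,"wx":-0.18,"wy":-0.03,"wz":-0.81,"jaw":0.1},
{"x":0.30,"y":0.83,"z":0.06,"wx":-0.18,"wy":-0.03,"wz":-0.81,"jaw":0.1},
{"x":0.20,"y":0.86,"z":0.09,"wx":-0.18,"wy":-0.03,"wz":-0.81,"jaw":0.1},
{"x":0.10,"y":0.88,"z":0.11,"wx":-0.18,"wy":-0.03,"wz":-0.81,"jaw":0.1},
{"x":-0.01,"y":0.88,"z":0.13,"wx":-0.18,"wy":-0.03,"wz":-0.81,"jaw":0.1},
{"x":-0.11,"y":0.87,"z":0.16,"wx":-0.18,"wy":-0.03,"wz":-0.81,"jaw":0.1},
23 rows; dist 819.2 ang 163.4
```

All seven keys are apparently needed.

>>> move_arm(motion=[{"x": 0.78,"y": -0.38,"z": -0.05,"wx": 0,"wy": 0,"wz": -0.66,"jaw": -1},{"x": 0.82,"y": -0.31,"z": -0.05,"wx": 0,"wy": 0,"wz": -0.66,"jaw": -1},{"x": 0.84,"y": -0.22,"z": -0.05,"wx": 0,"wy": 0,"wz": -0.66,"jaw": -1},{"x": 0.86,"y": -0.14,"z": -0.05,"wx": 0,"wy": 0,"wz": -0.66,"jaw": -1},{"x": 0.87,"y": -0.05,"z": -0.05,"wx": 0,"wy": 0,"wz": -0.66,"jaw": -1},{"x": 0.87,"y": 0.04,"z": -0.05,"wx": 0,"wy": 0,"wz": -0.66,"jaw": -1},{"x": 0.86,"y": 0.12,"z": -0.05,"wx": 0,"wy": 0,"wz": -0.66,"jaw": -1},{"x": 0.85,"y": 0.21,"z": -0.05,"wx": 0,"wy": 0,"wz": -0.66,"jaw": -1},{"x": 0.82,"y": 0.29,"z": -0.05,"wx": 0,"wy": 0,"wz": -0.66,"jaw": -1},{"x": 0.79,"y": 0.37,"z": -0.05,"wx": 0,"wy": 0,"wz": -0.66,"jaw": -1},{"x": 0.75,"y": 0.45,"z": -0.05,"wx": 0,"wy": 0,"wz": -0.66,"jaw": -1},{"x": 0.7,"y": 0.52,"z": -0.05,"wx": 0,"wy": 0,"wz": -0.66,"jaw": -1},{"x": 0.64,"y": 0.59,"z": -0.05,"wx": 0,"wy": 0,"wz": -0.66,"jaw": -1},{"x": 0.58,"y": 0.65,"z": -0.05,"wx": 0,"wy": 0,"wz": -0.66,"jaw": -1}])

```text
time_s: 2.55
ee_pos: [551.3, -228.9, 273.3]
tcp_rot: [1.988, 2.432, -0.001]
wrist_force: [0.6, -0.2, -0.3]
opening: 87.1
```

Run:
```python
from h import *
s=read_state(); print(s['time_s'],s['ee_pos'].round(1),s['qpos'].round(2),R.from_rotvec(s['tcp_rot']).as_matrix().round(3))
plan([431,187,179],toolrot(1,25),0.1)
```

```text
2.55 [ 551.3 -228.9  273.3] [ 0.74  0.3  -0.53  1.47  0.15  1.41  0.41] [[-0.199  0.98  -0.   ]
 [ 0.98   0.199 -0.001]
 [-0.001 -0.    -1.   ]]
{"x":0.83,"y":-0.07,"z":0.18,"wx":-0.16,"wy":-0.19,"wz":-0.70,"jaw":0.1},
{"x":0.84,"y":0.02,"z":0.16,"wx":-0.16,"wy":-0.19,"wz":-0.70,"jaw":0.1},
{"x":0.84,"y":0.10,"z":0.13,"wx":-0.16,"wy":-0.19,"wz":-0.70,"jaw":0.1},
{"x":0.82,"y":0.18,"z":0.12,"wx":-0.16,"wy":-0.19,"wz":-0.70,"jaw":0.1},
{"x":0.80,"y":0.27,"z":0.10,"wx":-0.16,"wy":-0.19,"wz":-0.70,"jaw":0.1},
{"x":0.77,"y":0.35,"z":0.08,"wx":-0.16,"wy":-0.19,"wz":-0.70,"jaw":0.1},
{"x":0.73,"y":0.43,"z":0.07,"wx":-0.16,"wy":-0.19,"wz":-0.70,"jaw":0.1},
{"x":0.69,"y":0.50,"z":0.06,"wx":-0.16,"wy":-0.19,"wz":-0.70,"jaw":0.1},
{"x":0.63,"y":0.57,"z":0.06,"wx":-0.16,"wy":-0.19,"wz":-0.70,"jaw":0.1},
{"x":0.57,"y":0.63,"z":0.05,"wx":-0.16,"wy":-0.19,"wz":-0.70,"jaw":0.1},
{"x":0.50,"y":0.68,"z":0.05,"wx":-0.16,"wy":-0.19,"wz":-0.70,"jaw":0.1},
{"x":0.43,"y":0.73,"z":0.06,"wx":-0.16,"wy":-0.19,"wz":-0.70,"jaw":0.1},
{"x":0.35,"y":0.77,"z":0.06,"wx":-0.16,"wy":-0.19,"wz":-0.70,"jaw":0.1},
13 rows; dist 443.2 ang 82.7
```

>>> move_arm(motion=[{"x": 0.83,"y": -0.07,"z": 0.18,"wx": -0.16,"wy": -0.19,"wz": -0.7,"jaw": 0.1},{"x": 0.84,"y": 0.02,"z": 0.16,"wx": -0.16,"wy": -0.19,"wz": -0.7,"jaw": 0.1},{"x": 0.84,"y": 0.1,"z": 0.13,"wx": -0.16,"wy": -0.19,"wz": -0.7,"jaw": 0.1},{"x": 0.82,"y": 0.18,"z": 0.12,"wx": -0.16,"wy": -0.19,"wz": -0.7,"jaw": 0.1},{"x": 0.8,"y": 0.27,"z": 0.1,"wx": -0.16,"wy": -0.19,"wz": -0.7,"jaw": 0.1},{"x": 0.77,"y": 0.35,"z": 0.08,"wx": -0.16,"wy": -0.19,"wz": -0.7,"jaw": 0.1},{"x": 0.73,"y": 0.43,"z": 0.07,"wx": -0.16,"wy": -0.19,"wz": -0.7,"jaw": 0.1},{"x": 0.69,"y": 0.5,"z": 0.06,"wx": -0.16,"wy": -0.19,"wz": -0.7,"jaw": 0.1},{"x": 0.63,"y": 0.57,"z": 0.06,"wx": -0.16,"wy": -0.19,"wz": -0.7,"jaw": 0.1},{"x": 0.57,"y": 0.63,"z": 0.05,"wx": -0.16,"wy": -0.19,"wz": -0.7,"jaw": 0.1},{"x": 0.5,"y": 0.68,"z": 0.05,"wx": -0.16,"wy": -0.19,"wz": -0.7,"jaw": 0.1},{"x": 0.43,"y": 0.73,"z": 0.06,"wx": -0.16,"wy": -0.19,"wz": -0.7,"jaw": 0.1},{"x": 0.35,"y": 0.77,"z": 0.06,"wx": -0.16,"wy": -0.19,"wz": -0.7,"jaw": 0.1}])

```text
time_s: 4.18
ee_pos: [412.7, 211.9, 174.5]
tcp_rot: [-0.166, 2.675, 0.019]
wrist_force: [0.5, -0.2, 0.3]
opening: 39.3
```

Run:
```python
from h import *
s=read_state(); print(s['time_s'],s['ee_pos'].round(1),s['qpos'].round(2),R.from_rotvec(s['tcp_rot']).as_matrix().round(3))
im,d=capture('top'); W=world('top',d.astype(float)); cv2.imwrite('pics/t2.png',cv2.resize(im[110:260,200:300,::-1],(400,600)))
Rt=toolrot(1,25); TC=np.array([424,187.6,68])-3*Rt[:,2]
plan(TC,Rt,0.1)
```

```text
4.175 [412.7 211.9 174.5] [ 0.36 -0.33 -0.97  2.24 -0.06  0.68  1.1 ] [[-0.888 -0.12   0.444]
 [-0.114  0.993  0.041]
 [-0.445 -0.014 -0.895]]
{"x":0.32,"y":-0.23,"z":0.80,"wx":0.08,"wy":0.06,"wz":0.24,"jaw":0.1},
{"x":0.31,"y":-0.23,"z":0.81,"wx":0.08,"wy":0.06,"wz":0.24,"jaw":0.1},
{"x":0.29,"y":-0.23,"z":0.81,"wx":0.08,"wy":0.06,"wz":0.24,"jaw":0.1},
3 rows; dist 107.1 ang 6.7
```

View pics/t2.png

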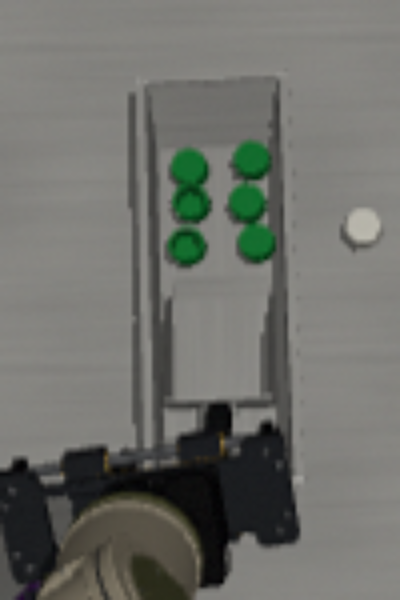

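Run:
```python
from h import *
Rt=toolrot(1,20); TC=np.array([424,187.6,68])-3*Rt[:,2]
plan(TC-Rt[:,2]*65,Rt,0.1,n=2); plan(TC,Rt,0.1,n=3,start=(TC-Rt[:,2]*65,Rt))
```

```text
{"x":0.39,"y":-0.32,"z":0.39,"wx":0.10,"wy":0.38,"wz":0.36,"jaw":0.1},
{"x":0.35,"y":-0.34,"z":0.42,"wx":0.10,"wy":0.38,"wz":0.36,"jaw":0.1},
2 rows; dist 51.2 ang 9.2
{"x":-0.00,"y":-0.00,"z":0.54,"wx":0.00,"wy":0.00,"wz":0.00,"jaw":0.1},
{"x":-0.00,"y":-0.00,"z":0.54,"wx":0.00,"wy":0.00,"wz":0.00,"jaw":0.1},
{"x":-0.00,"y":-0.00,"z":0.54,"wx":0.00,"wy":0.00,"wz":0.00,"jaw":0.1},
3 rows; dist 65.0 ang 0.0
```

>>> move_arm(motion=[{"x": 0.39,"y": -0.32,"z": 0.39,"wx": 0.1,"wy": 0.38,"wz": 0.36,"jaw": 0.1},{"x": 0.35,"y": -0.34,"z": 0.42,"wx": 0.1,"wy": 0.38,"wz": 0.36,"jaw": 0.1},{"x": 0,"y": 0,"z": 0.2,"wx": 0,"wy": 0,"wz": 0,"jaw": 0.1}])

```text
time_s: 4.6
ee_pos: [401.7, 191.3, 124.3]
tcp_rot: [-0.043, 2.793, 0.003]
wrist_force: [-0.2, 0.1, -0.0]
opening: 39.0
```

Run:
```python
from h import *
Rt=toolrot(1,20); TC=np.array([424,187.6,68])-3*Rt[:,2]
s=read_state(); print(s['ee_pos'],s['qpos'].round(2),R.from_rotvec(s['tcp_rot']).as_matrix().round(3))
plan(TC,Rt,0.1,n=3)
```

```text
[401.65888304 191.26350157 124.3358507 ] [ 0.47 -0.2  -1.06  2.26  0.03  0.69  0.97] [[-0.939 -0.03   0.342]
 [-0.029  1.     0.008]
 [-0.342 -0.003 -0.94 ]]
{"x":-0.01,"y":-0.03,"z":0.48,"wx":0.00,"wy":-0.00,"wz":0.03,"jaw":0.1},
{"x":-0.01,"y":-0.03,"z":0.48,"wx":0.00,"wy":-0.00,"wz":0.03,"jaw":0.1},
{"x":-0.01,"y":-0.03,"z":0.48,"wx":0.00,"wy":-0.00,"wz":0.03,"jaw":0.1},
3 rows; dist 57.7 ang 0.7
```

>>> move_arm(motion=[{"x": -0.01,"y": -0.03,"z": 0.48,"wx": 0,"wy": 0,"wz": 0.03,"jaw": 0.1},{"x": -0.01,"y": -0.03,"z": 0.48,"wx": 0,"wy": 0,"wz": 0.03,"jaw": 0.1},{"x": -0.01,"y": -0.03,"z": 0.48,"wx": 0,"wy": 0,"wz": 0.03,"jaw": 0.1},{"x": 0,"y": 0,"z": 0,"wx": 0,"wy": 0,"wz": 0,"jaw": 1},{"x": 0,"y": 0,"z": 0,"wx": 0,"wy": 0,"wz": 0,"jaw": 1},{"x": 0,"y": 0,"z": 0,"wx": 0,"wy": 0,"wz": 0,"jaw": 1}], newtons=60)

```text
time_s: 5.35
ee_pos: [424.6, 193.8, 72.4]
tcp_rot: [-0.043, 2.785, 0.014]
wrist_force: [2.5, -3.5, -1.8]
opening: 19.6
```

Run:
```python
from h import *
s=read_state(); print(s['ee_pos'],s['qpos'].round(2),s['wrist_force'],s['opening'],R.from_rotvec(s['tcp_rot']).as_matrix().round(3))
im,d=capture('scene'); cv2.imwrite('pics/s2.png',cv2.resize(im[180:340,240:420,::-1],(675,600)))
```

```text
[424.5783044  193.77198968  72.38694926] [ 0.57  0.08 -1.23  2.26  0.5   0.61  0.58] [ 2.52097743 -3.54927052 -1.78506271] 19.609719110290303 [[-0.937 -0.032  0.349]
 [-0.028  0.999  0.015]
 [-0.349  0.004 -0.937]]
```

View pics/s2.png

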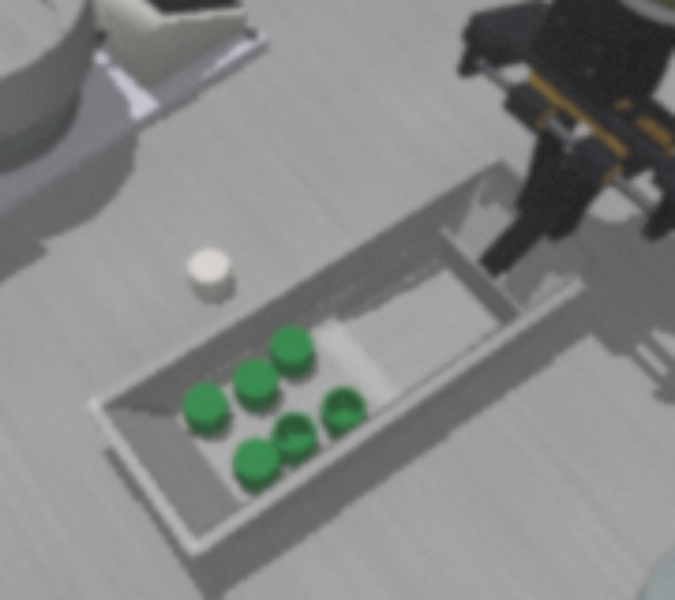

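Run:
```python
from h import *
p=np.array([424.6,193.8,72.4]); r0=R.from_rotvec(read_state()['tcp_rot']).as_matrix(); r1=toolrot(1,17.4)
p1=p+[5,-1,7]; plan(p1,r1,1,n=2); plan(p1+[90,-4,0],r1,1,n=8,start=(p1,r1))
```

```text
{"x":-0.09,"y":-0.01,"z":-0.06,"wx":0.03,"wy":0.18,"wz":0.04,"jaw":1},
{"x":-0.09,"y":-0.01,"z":-0.06,"wx":0.03,"wy":0.18,"wz":0.04,"jaw":1},
2 rows; dist 8.6 ang 3.1
{"x":-0.27,"y":-0.02,"z":0.08,"wx":0.00,"wy":0.00,"wz":0.00,"jaw":1},
{"x":-0.27,"y":-0.02,"z":0.08,"wx":0.00,"wy":0.00,"wz":0.00,"jaw":1},
{"x":-0.27,"y":-0.02,"z":0.08,"wx":0.00,"wy":0.00,"wz":0.00,"jaw":1},
{"x":-0.27,"y":-0.02,"z":0.08,"wx":0.00,"wy":0.00,"wz":0.00,"jaw":1},
{"x":-0.27,"y":-0.02,"z":0.08,"wx":0.00,"wy":0.00,"wz":0.00,"jaw":1},
{"x":-0.27,"y":-0.02,"z":0.08,"wx":0.00,"wy":0.00,"wz":0.00,"jaw":1},
{"x":-0.27,"y":-0.02,"z":0.08,"wx":0.00,"wy":0.00,"wz":0.00,"jaw":1},
{"x":-0.27,"y":-0.02,"z":0.08,"wx":0.00,"wy":0.00,"wz":0.00,"jaw":1},
8 rows; dist 90.1 ang 0.0
```

>>> move_arm(motion=[{"x": -0.09,"y": -0.01,"z": -0.06,"wx": 0.03,"wy": 0.18,"wz": 0.04,"jaw": 1},{"x": -0.09,"y": -0.01,"z": -0.06,"wx": 0.03,"wy": 0.18,"wz": 0.04,"jaw": 1},{"x": -0.27,"y": -0.02,"z": 0.08,"wx": 0,"wy": 0,"wz": 0,"jaw": 1}])

```text
time_s: 5.78
ee_pos: [441.3, 193.0, 81.6]
tcp_rot: [-0.028, 2.836, -0.0]
wrist_force: [-0.7, 0.2, -1.7]
opening: 19.8
```

>>> move_arm(motion=[{"x": -0.27,"y": -0.02,"z": 0.08,"wx": 0,"wy": 0,"wz": 0,"jaw": 1},{"x": -0.27,"y": -0.02,"z": 0.08,"wx": 0,"wy": 0,"wz": 0,"jaw": 1},{"x": -0.27,"y": -0.02,"z": 0.08,"wx": 0,"wy": 0,"wz": 0,"jaw": 1}])

```text
time_s: 6.15
ee_pos: [476.6, 191.2, 82.7]
tcp_rot: [-0.029, 2.835, -0.002]
wrist_force: [-0.4, 0.1, -1.1]
opening: 19.8
```

Run:
```python
from h import *
s=read_state(); print(s['time_s'],s['ee_pos'],s['qpos'].round(2),s['wrist_force'],s['moment'],R.from_rotvec(s['tcp_rot']).as_matrix().round(3))
im,d=capture('scene'); cv2.imwrite('pics/s3.png',cv2.resize(im[180:340,240:420,::-1],(675,600)))
```

```text
6.15 [476.59886056 191.18437796  82.68962437] [ 0.5   0.25 -1.14  2.12  0.61  0.74  0.58] [-0.37380805  0.08134657 -1.13235201] [ 0.061233    0.64177727 -0.0305753 ] [[-0.953 -0.02   0.301]
 [-0.02   1.     0.002]
 [-0.301 -0.004 -0.953]]
```

View pics/s3.png

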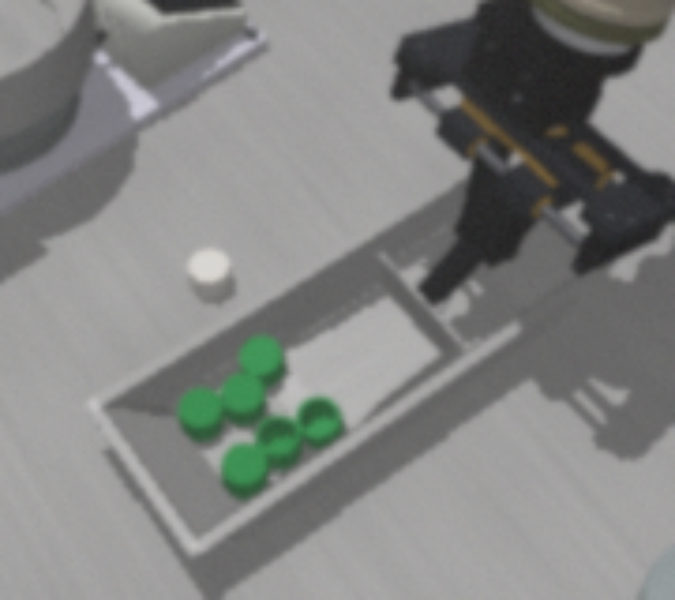

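>>> move_arm(motion=[{"x": -0.2,"y": -0.01,"z": 0.14,"wx": 0,"wy": 0,"wz": 0,"jaw": 1},{"x": -0.27,"y": -0.02,"z": 0.12,"wx": 0,"wy": 0,"wz": 0,"jaw": 1},{"x": -0.27,"y": -0.02,"z": 0.1,"wx": 0,"wy": 0,"wz": 0,"jaw": 1}])

```text
time_s: 6.58
ee_pos: [512.4, 190.2, 78.2]
tcp_rot: [-0.03, 2.834, -0.001]
wrist_force: [-5.0, 0.1, 5.0]
opening: 19.3
```

>>> move_arm(motion=[{"x": -0.25,"y": -0.01,"z": 0.08,"wx": 0,"wy": 0,"wz": 0,"jaw": 1},{"x": -0.25,"y": -0.01,"z": 0.08,"wx": 0,"wy": 0,"wz": 0,"jaw": 1}])

```text
time_s: 6.82
ee_pos: [535.1, 190.6, 78.5]
tcp_rot: [-0.031, 2.833, 0.0]
wrist_force: [-6.3, 0.2, 6.1]
opening: 19.0
```

Run:
```python
from h import *
s=read_state(); print(s['time_s'],s['ee_pos'],s['qpos'].round(2),s['wrist_force'],s['moment'],R.from_rotvec(s['tcp_rot']).as_matrix().round(3))
im,d=capture('scene'); cv2.imwrite('pics/s4.png',cv2.resize(im[180:340,240:420,::-1],(675,600)))
```

```text
6.825 [535.09965243 190.61401218  78.46732876] [ 0.43  0.39 -1.05  2.    0.72  0.79  0.57] [-6.31853443  0.18828294  6.08724869] [0.24341988 0.78722358 0.17348713] [[-0.953 -0.021  0.303]
 [-0.021  1.     0.004]
 [-0.303 -0.003 -0.953]]
```

View pics/s4.png

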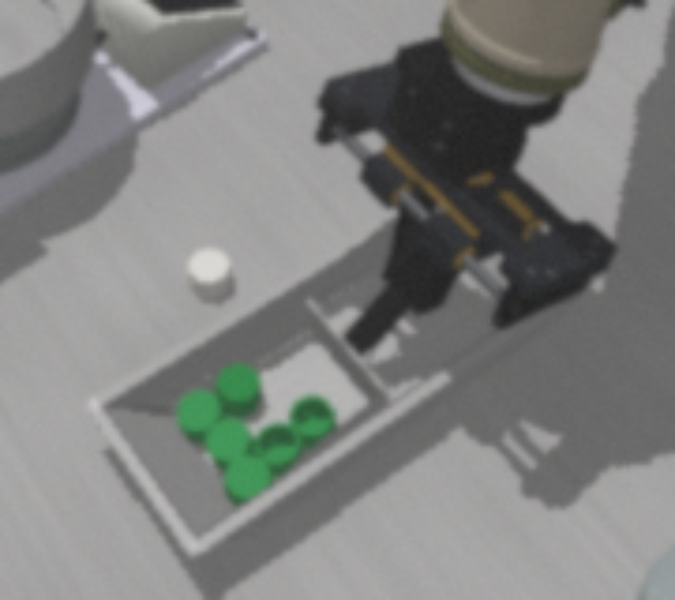

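```bash
cat >> h.py <<'E'
FLAT=20.4
def lipoff(): return toolrot(0,FLAT).T@np.array([166,0,-63.])+np.array([0,0,3.])
def path(pts,jaw,off=None):
    """pts: (offset point world, yaw, tilt, n)"""
    off=lipoff() if off is None else off
    st=None
    for P,yaw,tilt,n in pts:
        Rt=toolrot(yaw,tilt); T=np.array(P)-Rt@off; plan(T,Rt,jaw,n=n,start=st); st=(T,Rt)
def tip():
    s=read_state(); Rm=R.from_rotvec(s['tcp_rot']).as_matrix(); z=Rm[:,2]; y=Rm[:,1]
    return s['ee_pos']+Rm@lipoff(), np.degrees(np.arctan2(-y[0],y[1])), np.degrees(np.arcsin(z[0]))
E
python3 - <<'E'
from h import *
L,y,t=tip(); print(L,y,t)
path([(L+[9,0,0],1,t,1),(L+[14,0,3],1,t+6,1),(L+[22,0,12],1,t+13,1),(L+[26,0,22],1,t+19,1),(L+[26,0,42],1,t+23,1),(L+[10,0,120],1,t+23,3)],1)
E
```

```text
[699.3484068  193.51579085   4.5692346 ] 1.1764765933548285 17.621750642190428
{"x":-0.21,"y":0.00,"z":0.07,"wx":-0.01,"wy":0.00,"wz":0.03,"jaw":1},
1 rows; dist 9.0 ang 0.2
{"x":0.15,"y":-0.00,"z":0.33,"wx":-0.00,"wy":-0.70,"wz":-0.00,"jaw":1},
1 rows; dist 14.6 ang 6.0
{"x":0.07,"y":-0.00,"z":0.30,"wx":0.00,"wy":-0.81,"wz":-0.00,"jaw":1},
1 rows; dist 12.4 ang 7.0
{"x":0.08,"y":-0.00,"z":0.20,"wx":0.00,"wy":-0.70,"wz":0.00,"jaw":1},
1 rows; dist 8.7 ang 6.0
{"x":-0.10,"y":0.00,"z":-0.16,"wx":0.00,"wy":-0.47,"wz":-0.00,"jaw":1},
1 rows; dist 7.5 ang 4.0
{"x":-0.32,"y":0.00,"z":-0.58,"wx":0.00,"wy":0.00,"wz":0.00,"jaw":1},
{"x":-0.32,"y":0.00,"z":-0.58,"wx":0.00,"wy":0.00,"wz":0.00,"jaw":1},
{"x":-0.32,"y":0.00,"z":-0.58,"wx":0.00,"wy":0.00,"wz":0.00,"jaw":1},
3 rows; dist 79.6 ang 0.0
```

Run:
```python
from h import *
L,y,t=tip()
path([(L+[7,0,1],1,t,1),(L+[13,0,8],1,t+6,1),(L+[20,0,22],1,t+13,1),(L+[24,0,37],1,t+19,1),(L+[26,0,55],1,t+23,1),(L+[10,0,125],1,t+23,3)],1)
```

```text
{"x":-0.17,"y":0.00,"z":0.03,"wx":-0.01,"wy":0.00,"wz":0.03,"jaw":1},
1 rows; dist 7.1 ang 0.2
{"x":0.10,"y":-0.00,"z":0.24,"wx":-0.00,"wy":-0.70,"wz":-0.00,"jaw":1},
1 rows; dist 10.5 ang 6.0
{"x":0.04,"y":-0.00,"z":0.18,"wx":0.00,"wy":-0.81,"wz":-0.00,"jaw":1},
1 rows; dist 7.3 ang 7.0
{"x":0.02,"y":-0.00,"z":0.09,"wx":0.00,"wy":-0.70,"wz":0.00,"jaw":1},
1 rows; dist 3.8 ang 6.0
{"x":-0.11,"y":-0.00,"z":-0.09,"wx":0.00,"wy":-0.47,"wz":-0.00,"jaw":1},
1 rows; dist 5.6 ang 4.0
{"x":-0.28,"y":0.00,"z":-0.53,"wx":0.00,"wy":0.00,"wz":0.00,"jaw":1},
{"x":-0.28,"y":0.00,"z":-0.53,"wx":0.00,"wy":0.00,"wz":0.00,"jaw":1},
{"x":-0.28,"y":0.00,"z":-0.53,"wx":0.00,"wy":0.00,"wz":0.00,"jaw":1},
3 rows; dist 71.8 ang 0.0
```

>>> move_arm(motion=[{"x": -0.17,"y": 0,"z": 0.03,"wx": -0.01,"wy": 0,"wz": 0.03,"jaw": 1},{"x": 0.1,"y": 0,"z": 0.22,"wx": 0,"wy": -0.7,"wz": 0,"jaw": 1},{"x": 0.04,"y": 0,"z": 0.17,"wx": 0,"wy": -0.81,"wz": 0,"jaw": 1},{"x": 0.02,"y": 0,"z": 0.08,"wx": 0,"wy": -0.7,"wz": 0,"jaw": 1},{"x": -0.11,"y": 0,"z": -0.1,"wx": 0,"wy": -0.47,"wz": 0,"jaw": 1}])

```text
time_s: 7.5
ee_pos: [537.1, 191.8, 61.5]
tcp_rot: [-0.024, 2.45, 0.003]
wrist_force: [0.2, -1.1, -1.6]
opening: 19.7
```

Run:
```python
from h import *
s=read_state(); print(tip(),s['time_s'],s['ee_pos'],s['qpos'].round(2),s['wrist_force'],s['moment'])
im,d=capture('scene'); cv2.imwrite('pics/s5.png',cv2.resize(im[180:340,240:420,::-1],(675,600)))
```

```text
(array([716.42409181, 194.9883361 ,  54.2868361 ]), np.float64(1.025891223050422), np.float64(39.604011208404934)) 7.5 [537.05404102 191.80574548  61.47893926] [ 0.14  0.25 -0.81  2.28  1.49  0.54 -0.31] [ 0.2256024  -1.14492211 -1.60104493] [ 0.00630864  1.19780889 -0.03499808]
```

View pics/s5.png

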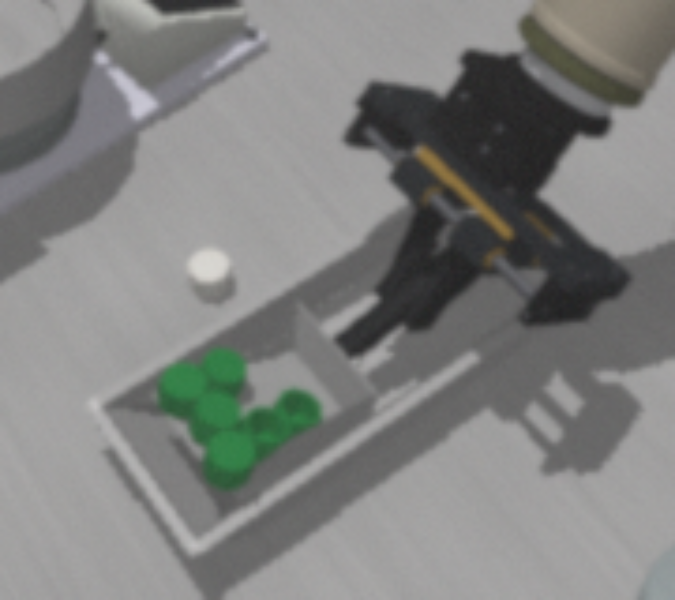

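Run:
```python
from h import *
L,y,t=tip()
path([(L+[0,0,30],1,t+2,2),(L+[0,0,110],1,t+8,4)],1)
```

```text
{"x":-0.19,"y":0.00,"z":-0.23,"wx":-0.01,"wy":-0.12,"wz":0.01,"jaw":1},
{"x":-0.19,"y":0.00,"z":-0.23,"wx":-0.01,"wy":-0.12,"wz":0.01,"jaw":1},
2 rows; dist 23.7 ang 2.0
{"x":-0.26,"y":0.00,"z":-0.28,"wx":-0.00,"wy":-0.17,"wz":-0.00,"jaw":1},
{"x":-0.27,"y":0.00,"z":-0.27,"wx":-0.00,"wy":-0.17,"wz":-0.00,"jaw":1},
{"x":-0.27,"y":0.00,"z":-0.27,"wx":-0.00,"wy":-0.17,"wz":-0.00,"jaw":1},
{"x":-0.28,"y":0.00,"z":-0.26,"wx":-0.00,"wy":-0.17,"wz":-0.00,"jaw":1},
4 rows; dist 61.2 ang 6.0
```

>>> move_arm(motion=[{"x": -0.19,"y": 0,"z": -0.23,"wx": 0,"wy": -0.12,"wz": 0,"jaw": 1},{"x": -0.19,"y": 0,"z": -0.23,"wx": 0,"wy": -0.12,"wz": 0,"jaw": 1},{"x": -0.26,"y": 0,"z": -0.28,"wx": 0,"wy": -0.17,"wz": 0,"jaw": 1},{"x": -0.27,"y": 0,"z": -0.27,"wx": 0,"wy": -0.17,"wz": 0,"jaw": 1},{"x": -0.27,"y": 0,"z": -0.27,"wx": 0,"wy": -0.17,"wz": 0,"jaw": 1},{"x": -0.28,"y": 0,"z": -0.26,"wx": 0,"wy": -0.17,"wz": 0,"jaw": 1},{"x": 0,"y": 0,"z": 0,"wx": 0,"wy": 0,"wz": 0,"jaw": 1}])

```text
time_s: 8.43
ee_pos: [540.2, 192.6, 154.5]
tcp_rot: [-0.019, 2.303, 0.005]
wrist_force: [-0.3, -0.3, -2.6]
opening: 19.6
```

Run:
```python
from h import *
s=read_state(); print(tip(),s['time_s'],s['ee_pos'],s['qpos'].round(2),s['wrist_force'],s['moment'])
im,d=capture('scene'); cv2.imwrite('pics/s6.png',cv2.resize(im[160:340,240:440,::-1],(667,600)))
```

```text
(array([718.74150549, 195.36933   , 173.65647385]), np.float64(0.877400903235393), np.float64(48.00984012959066)) 8.425 [540.24132568 192.59488822 154.5395015 ] [ 0.17  0.01 -0.85  2.31  1.37  0.5  -0.25] [-0.27187547 -0.34111411 -2.55422554] [-0.00786853  1.51321934 -0.00482195]
```

View pics/s6.png

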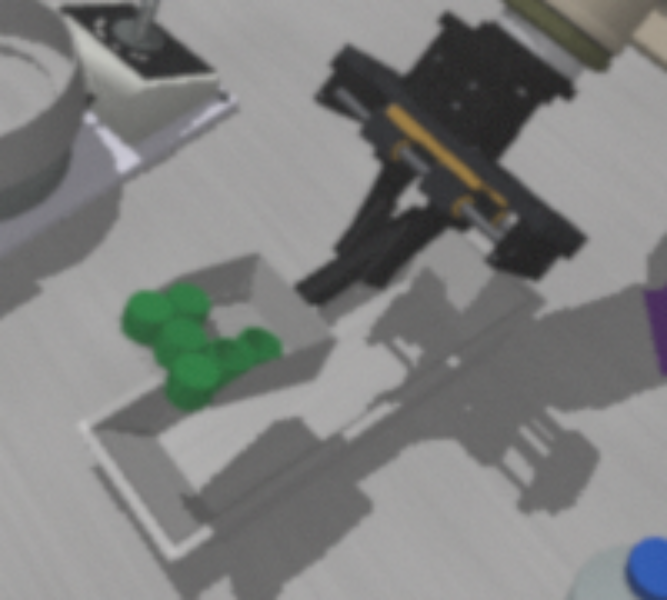

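Run:
```python
from h import *
from scipy.optimize import least_squares
for n,roi in (('top',(95,180,325,405)),('scene',(140,260,185,315))):
    z=np.load(n+'0.npz'); W=world(n,z['d'].astype(float))
    bw=np.zeros((400,640),bool); bw[roi[0]:roi[1],roi[2]:roi[3]]=1
    Q=W[bw&(W[...,2]>124)&(W[...,2]<138)]; Q=Q[Q[:,1]<-60]
    for c0 in ([684,-150],):
        c=np.array(c0,float)
        for k in range(15):
            rr=np.hypot(*(Q[:,:2]-c).T); S=Q[(rr>86)&(rr<100)]
            c=least_squares(lambda c:np.hypot(S[:,0]-c[0],S[:,1]-c[1])-91,c,loss='soft_l1',f_scale=2).x
        print(n,c.round(1),len(S),Q[:,:2].min(0),Q[:,:2].max(0), Q[np.argmax(Q[:,0])], S[:,2].mean())
z=np.load('top0.npz');im=z['im'].copy()
for c,col in ((c,(255,0,0)),((680,-152),(0,0,255))):
    P=np.array([proj('top',[c[0]+92*np.cos(a),c[1]+92*np.sin(a),132]) for a in np.linspace(0,6.3,60)])
    P8=((P-[320,90])*6).astype(int)
    if col==(255,0,0): big=cv2.resize(im[90:185,320:410],None,fx=6,fy=6)
    cv2.polylines(big,[P8.reshape(-1,1,2)],True,col,1)
cv2.imwrite('pics/b.png',big[...,::-1])
```

```text
top [ 679.8 -151.9] 297 [ 588.21802556 -243.32391265] [806.0394398  -60.16905316] [806.0394398  -63.16874898 130.54414753] 130.51381870727528
scene [ 681.6 -150.3] 397 [ 590.18796677 -244.04037441] [806.38461862 -60.00668616] [806.38461862 -61.68814192 129.73792411] 129.4908310057471
```

View pics/b.png

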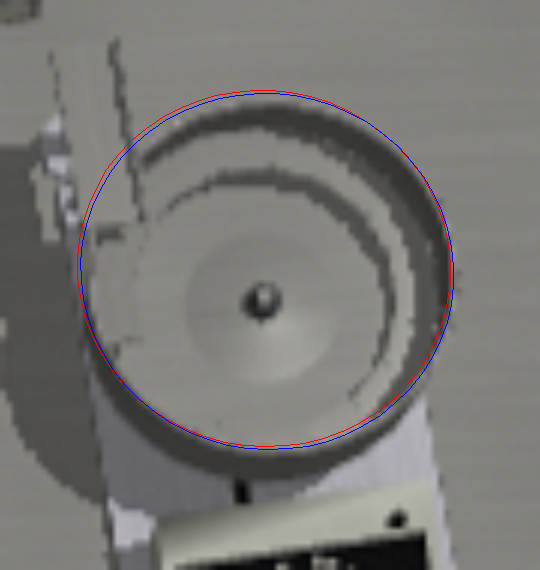

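Run:
```python
from h import *
L,y,t=tip()
path([(L+[-5,-5,20],0.5,t+1,1),(L+[-12,-40,72],-1,t+3,3),([650,-125,250],-10,t+3,13),([650,-150,250],-10,t+3,2)],1)
```

```text
{"x":-0.23,"y":-0.10,"z":-0.37,"wx":0.02,"wy":-0.12,"wz":0.04,"jaw":1},
1 rows; dist 17.9 ang 1.1
{"x":-0.25,"y":-0.25,"z":-0.29,"wx":0.04,"wy":-0.08,"wz":0.04,"jaw":1},
{"x":-0.26,"y":-0.25,"z":-0.29,"wx":0.04,"wy":-0.08,"wz":0.04,"jaw":1},
{"x":-0.26,"y":-0.25,"z":-0.28,"wx":0.04,"wy":-0.08,"wz":0.04,"jaw":1},
3 rows; dist 55.3 ang 2.5
{"x":0.05,"y":-0.49,"z":-0.08,"wx":0.06,"wy":-0.00,"wz":0.05,"jaw":1},
{"x":0.05,"y":-0.49,"z":-0.08,"wx":0.06,"wy":-0.00,"wz":0.05,"jaw":1},
{"x":0.04,"y":-0.49,"z":-0.07,"wx":0.06,"wy":-0.00,"wz":0.05,"jaw":1},
{"x":0.04,"y":-0.49,"z":-0.07,"wx":0.06,"wy":-0.00,"wz":0.05,"jaw":1},
{"x":0.04,"y":-0.49,"z":-0.06,"wx":0.06,"wy":-0.00,"wz":0.05,"jaw":1},
{"x":0.03,"y":-0.49,"z":-0.06,"wx":0.06,"wy":-0.00,"wz":0.05,"jaw":1},
{"x":0.03,"y":-0.49,"z":-0.05,"wx":0.06,"wy":-0.00,"wz":0.05,"jaw":1},
{"x":0.03,"y":-0.49,"z":-0.05,"wx":0.06,"wy":-0.00,"wz":0.05,"jaw":1},
{"x":0.02,"y":-0.49,"z":-0.04,"wx":0.06,"wy":-0.00,"wz":0.05,"jaw":1},
{"x":0.02,"y":-0.49,"z":-0.04,"wx":0.06,"wy":-0.00,"wz":0.05,"jaw":1},
{"x":0.01,"y":-0.50,"z":-0.03,"wx":0.06,"wy":-0.00,"wz":0.05,"jaw":1},
{"x":0.01,"y":-0.50,"z":-0.03,"wx":0.06,"wy":-0.00,"wz":0.05,"jaw":1},
{"x":0.01,"y":-0.50,"z":-0.02,"wx":0.06,"wy":-0.00,"wz":0.05,"jaw":1},
13 rows; dist 258.2 ang 9.0
{"x":-0.03,"y":-0.31,"z":0.04,"wx":0.00,"wy":0.00,"wz":0.00,"jaw":1},
{"x":-0.03,"y":-0.31,"z":0.04,"wx":0.00,"wy":0.00,"wz":0.00,"jaw":1},
2 rows; dist 25.0 ang 0.0
```

>>> move_arm(motion=[{"x": -0.2,"y": -0.08,"z": -0.3,"wx": 0.02,"wy": -0.12,"wz": 0.04,"jaw": 1},{"x": -0.25,"y": -0.2,"z": -0.29,"wx": 0.04,"wy": -0.08,"wz": 0.04,"jaw": 1},{"x": -0.26,"y": -0.27,"z": -0.29,"wx": 0.04,"wy": -0.08,"wz": 0.04,"jaw": 1},{"x": -0.26,"y": -0.33,"z": -0.28,"wx": 0.04,"wy": -0.08,"wz": 0.04,"jaw": 1},{"x": -0.1,"y": -0.4,"z": -0.15,"wx": 0.06,"wy": 0,"wz": 0.05,"jaw": 1},{"x": 0.05,"y": -0.47,"z": -0.08,"wx": 0.06,"wy": 0,"wz": 0.05,"jaw": 1},{"x": 0.04,"y": -0.49,"z": -0.07,"wx": 0.06,"wy": 0,"wz": 0.05,"jaw": 1},{"x": 0.04,"y": -0.49,"z": -0.07,"wx": 0.06,"wy": 0,"wz": 0.05,"jaw": 1},{"x": 0.04,"y": -0.49,"z": -0.06,"wx": 0.06,"wy": 0,"wz": 0.05,"jaw": 1},{"x": 0.03,"y": -0.49,"z": -0.06,"wx": 0.06,"wy": 0,"wz": 0.05,"jaw": 1},{"x": 0.03,"y": -0.49,"z": -0.05,"wx": 0.06,"wy": 0,"wz": 0.05,"jaw": 1},{"x": 0.03,"y": -0.49,"z": -0.05,"wx": 0.06,"wy": 0,"wz": 0.05,"jaw": 1},{"x": 0.02,"y": -0.45,"z": -0.04,"wx": 0.06,"wy": 0,"wz": 0.05,"jaw": 1},{"x": 0.02,"y": -0.35,"z": -0.04,"wx": 0.06,"wy": 0,"wz": 0.05,"jaw": 1},{"x": 0.01,"y": -0.25,"z": -0.03,"wx": 0.06,"wy": 0,"wz": 0.05,"jaw": 1}])

```text
time_s: 10.35
ee_pos: [504.4, -15.5, 226.3]
tcp_rot: [0.159, 2.297, -0.075]
wrist_force: [0.4, -0.0, -2.0]
opening: 19.6
```

Run:
```python
from h import *
s=read_state(); print(tip(),s['time_s'],s['ee_pos'],s['qpos'].round(2),s['wrist_force'],s['moment'])
path([([648,-150,245],-10,50,6),([648,-150,190],-10,34,3),([650,-150,155],-10,20.4,2),([655,-150,130],-10,5,2),([658,-150,118],-10,-10,2),([660,-150,115],-10,-27,3)],1)
```

```text
(array([681.12249523, -40.27082452, 245.76697521]), np.float64(-7.994382801884364), np.float64(47.500653003401936)) 10.35 [504.36981693 -15.50701963 226.25505494] [ 0.77 -0.5  -0.8   2.42 -0.57  0.28  1.79] [ 0.36018856 -0.03540536 -2.02640285] [0.31680588 1.45630045 0.01960646]
{"x":0.07,"y":-0.45,"z":-0.03,"wx":0.03,"wy":-0.04,"wz":0.03,"jaw":1},
{"x":0.07,"y":-0.45,"z":-0.03,"wx":0.03,"wy":-0.04,"wz":0.03,"jaw":1},
{"x":0.06,"y":-0.45,"z":-0.03,"wx":0.03,"wy":-0.04,"wz":0.03,"jaw":1},
{"x":0.06,"y":-0.45,"z":-0.03,"wx":0.03,"wy":-0.04,"wz":0.03,"jaw":1},
{"x":0.06,"y":-0.45,"z":-0.03,"wx":0.03,"wy":-0.04,"wz":0.03,"jaw":1},
{"x":0.06,"y":-0.45,"z":-0.03,"wx":0.03,"wy":-0.04,"wz":0.03,"jaw":1},
6 rows; dist 108.5 ang 2.7
{"x":0.03,"y":-0.00,"z":0.03,"wx":-0.00,"wy":0.62,"wz":-0.00,"jaw":1},
{"x":0.03,"y":-0.00,"z":0.03,"wx":-0.00,"wy":0.62,"wz":-0.00,"jaw":1},
{"x":0.03,"y":-0.00,"z":0.03,"wx":-0.00,"wy":0.62,"wz":-0.00,"jaw":1},
3 rows; dist 5.0 ang 16.0
{"x":-0.18,"y":0.00,"z":0.03,"wx":0.00,"wy":0.79,"wz":-0.00,"jaw":1},
{"x":-0.18,"y":0.00,"z":0.00,"wx":0.00,"wy":0.79,"wz":-0.00,"jaw":1},
2 rows; dist 14.2 ang 13.6
{"x":-0.41,"y":0.01,"z":-0.08,"wx":-0.00,"wy":0.90,"wz":-0.00,"jaw":1},
{"x":-0.39,"y":0.01,"z":-0.13,"wx":-0.00,"wy":0.90,"wz":-0.00,"jaw":1},
2 rows; dist 33.1 ang 15.4
{"x":-0.47,"y":0.01,"z":-0.23,"wx":-0.00,"wy":0.87,"wz":0.00,"jaw":1},
{"x":-0.43,"y":0.01,"z":-0.29,"wx":-0.00,"wy":0.87,"wz":0.00,"jaw":1},
2 rows; dist 41.7 ang 15.0
{"x":-0.36,"y":0.00,"z":-0.26,"wx":0.00,"wy":0.66,"wz":0.00,"jaw":1},
{"x":-0.33,"y":0.00,"z":-0.29,"wx":0.00,"wy":0.66,"wz":0.00,"jaw":1},
{"x":-0.30,"y":0.00,"z":-0.33,"wx":0.00,"wy":0.66,"wz":0.00,"jaw":1},
3 rows; dist 53.4 ang 17.0
```

Run:
```python
from h import *
L,y,t=tip()
path([(L+[10,-10,-20],-8,34,4),([660,-150,205],-10,32,6)],1)
```

```text
{"x":-0.16,"y":-0.05,"z":-0.05,"wx":-0.00,"wy":0.41,"wz":0.00,"jaw":1},
{"x":-0.16,"y":-0.05,"z":-0.06,"wx":-0.00,"wy":0.41,"wz":0.00,"jaw":1},
{"x":-0.16,"y":-0.05,"z":-0.06,"wx":-0.00,"wy":0.41,"wz":0.00,"jaw":1},
{"x":-0.15,"y":-0.05,"z":-0.07,"wx":-0.00,"wy":0.41,"wz":0.00,"jaw":1},
4 rows; dist 28.3 ang 14.1
{"x":0.09,"y":-0.40,"z":0.01,"wx":0.02,"wy":0.04,"wz":0.03,"jaw":1},
{"x":0.09,"y":-0.40,"z":0.02,"wx":0.02,"wy":0.04,"wz":0.03,"jaw":1},
{"x":0.08,"y":-0.40,"z":0.02,"wx":0.02,"wy":0.04,"wz":0.03,"jaw":1},
{"x":0.08,"y":-0.40,"z":0.02,"wx":0.02,"wy":0.04,"wz":0.03,"jaw":1},
{"x":0.08,"y":-0.41,"z":0.02,"wx":0.02,"wy":0.04,"wz":0.03,"jaw":1},
{"x":0.08,"y":-0.41,"z":0.02,"wx":0.02,"wy":0.04,"wz":0.03,"jaw":1},
6 rows; dist 99.3 ang 2.8
```

>>> move_arm(motion=[{"x": -0.16,"y": -0.05,"z": -0.05,"wx": 0,"wy": 0.41,"wz": 0,"jaw": 1},{"x": -0.16,"y": -0.05,"z": -0.06,"wx": 0,"wy": 0.41,"wz": 0,"jaw": 1},{"x": -0.16,"y": -0.05,"z": -0.06,"wx": 0,"wy": 0.41,"wz": 0,"jaw": 1},{"x": -0.15,"y": -0.1,"z": -0.07,"wx": 0,"wy": 0.41,"wz": 0,"jaw": 1}])

```text
time_s: 10.85
ee_pos: [512.8, -27.5, 248.2]
tcp_rot: [0.176, 2.557, -0.059]
wrist_force: [-0.0, 0.1, -2.8]
opening: 19.5
```

Run:
```python
from h import *
s=read_state(); print(tip(),s['time_s'],s['ee_pos'],s['qpos'].round(3),s['wrist_force'],s['moment'])
path([([660,-150,205],-10,32,6)],1)
```

```text
(array([688.57598779, -52.18523303, 221.09649522]), np.float64(-7.964396845748291), np.float64(32.807592342039)) 10.85 [512.82779732 -27.45939536 248.23828682] [ 0.98  -0.396 -0.885  2.167 -0.401  0.673  1.72 ] [-1.17529175e-03  9.43911729e-02 -2.77171125e+00] [0.20912157 1.0349138  0.04846571]
{"x":0.08,"y":-0.39,"z":0.01,"wx":0.02,"wy":0.02,"wz":0.04,"jaw":1},
{"x":0.08,"y":-0.39,"z":0.01,"wx":0.02,"wy":0.02,"wz":0.04,"jaw":1},
{"x":0.07,"y":-0.40,"z":0.02,"wx":0.02,"wy":0.02,"wz":0.04,"jaw":1},
{"x":0.07,"y":-0.40,"z":0.02,"wx":0.02,"wy":0.02,"wz":0.04,"jaw":1},
{"x":0.07,"y":-0.40,"z":0.02,"wx":0.02,"wy":0.02,"wz":0.04,"jaw":1},
{"x":0.07,"y":-0.40,"z":0.02,"wx":0.02,"wy":0.02,"wz":0.04,"jaw":1},
6 rows; dist 96.5 ang 2.4
```

>>> move_arm(motion=[{"x": 0.03,"y": -0.3,"z": 0,"wx": 0.02,"wy": 0.02,"wz": 0.04,"jaw": 1},{"x": 0.03,"y": -0.42,"z": 0.01,"wx": 0.02,"wy": 0.02,"wz": 0.04,"jaw": 1},{"x": 0.03,"y": -0.45,"z": 0.01,"wx": 0.02,"wy": 0.02,"wz": 0.04,"jaw": 1},{"x": 0.03,"y": -0.45,"z": 0.02,"wx": 0.02,"wy": 0.02,"wz": 0.04,"jaw": 1},{"x": 0.03,"y": -0.42,"z": 0.02,"wx": 0.02,"wy": 0.02,"wz": 0.04,"jaw": 1},{"x": 0.03,"y": -0.35,"z": 0.02,"wx": 0.02,"wy": 0.02,"wz": 0.04,"jaw": 1}])

```text
time_s: 11.6
ee_pos: [490.5, -127.9, 238.9]
tcp_rot: [0.235, 2.573, -0.068]
wrist_force: [-0.9, -0.2, -2.9]
opening: 19.5
```

Run:
```python
from h import *
s=read_state(); print(tip(),s['time_s'],s['ee_pos'],s['qpos'].round(3),s['wrist_force'],s['moment'])
path([([660,-151,180],-10,26,2),([655,-151,155],-10,18,1),([657,-151,135],-10,8,2),([660,-151,120],-10,-5,2),([660,-151,115],-10,-27,3)],1)
im,d=capture('scene'); cv2.imwrite('pics/s7.png',cv2.resize(im[100:280,170:390,::-1],(733,600)))
```

```text
(array([ 664.44764657, -160.09371549,  208.26136464]), np.float64(-10.467159845728933), np.float64(31.469149908882546)) 11.6 [ 490.48962829 -127.93854266  238.92279135] [ 0.999 -0.325 -0.693  2.186 -0.41   0.678  1.912] [-0.91371974 -0.24609056 -2.94641285] [0.27399822 1.02702101 0.02606228]
{"x":0.08,"y":0.08,"z":0.09,"wx":-0.01,"wy":0.35,"wz":-0.02,"jaw":1},
{"x":0.08,"y":0.08,"z":0.10,"wx":-0.01,"wy":0.35,"wz":-0.02,"jaw":1},
2 rows; dist 11.9 ang 6.1
{"x":-0.07,"y":-0.02,"z":0.07,"wx":0.00,"wy":0.93,"wz":0.00,"jaw":1},
1 rows; dist 4.0 ang 8.0
{"x":-0.23,"y":0.00,"z":-0.02,"wx":-0.00,"wy":0.58,"wz":-0.00,"jaw":1},
{"x":-0.23,"y":0.00,"z":-0.04,"wx":-0.00,"wy":0.58,"wz":-0.00,"jaw":1},
2 rows; dist 18.6 ang 10.0
{"x":-0.39,"y":0.01,"z":-0.15,"wx":0.00,"wy":0.76,"wz":-0.00,"jaw":1},
{"x":-0.37,"y":0.01,"z":-0.19,"wx":0.00,"wy":0.76,"wz":-0.00,"jaw":1},
2 rows; dist 33.4 ang 13.0
{"x":-0.46,"y":-0.00,"z":-0.30,"wx":-0.00,"wy":0.85,"wz":0.00,"jaw":1},
{"x":-0.42,"y":-0.00,"z":-0.36,"wx":-0.00,"wy":0.85,"wz":0.00,"jaw":1},
{"x":-0.37,"y":-0.00,"z":-0.41,"wx":-0.00,"wy":0.85,"wz":0.00,"jaw":1},
3 rows; dist 66.0 ang 22.0
```

View pics/s7.png

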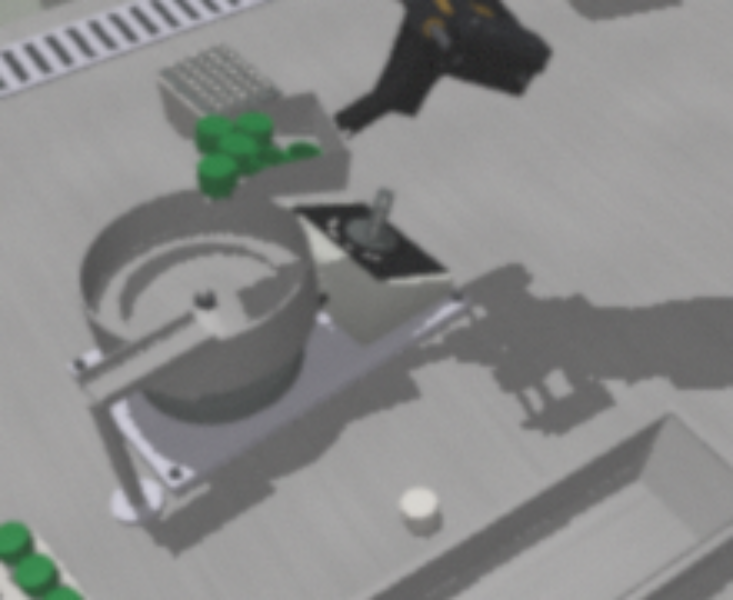

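>>> move_arm(motion=[{"x": 0.08,"y": 0.08,"z": 0.09,"wx": 0,"wy": 0.35,"wz": -0.02,"jaw": 1},{"x": 0.08,"y": 0.08,"z": 0.1,"wx": 0,"wy": 0.35,"wz": -0.02,"jaw": 1},{"x": -0.07,"y": 0,"z": 0.07,"wx": 0,"wy": 0.93,"wz": 0,"jaw": 1},{"x": -0.23,"y": 0,"z": -0.02,"wx": 0,"wy": 0.58,"wz": 0,"jaw": 1},{"x": -0.23,"y": 0,"z": -0.04,"wx": 0,"wy": 0.58,"wz": 0,"jaw": 1}])

```text
time_s: 12.28
ee_pos: [508.8, -128.1, 234.5]
tcp_rot: [0.275, 3.0, -0.028]
wrist_force: [-0.2, 1.8, -1.9]
opening: 19.3
```

Run:
```python
from h import *
s=read_state(); print(tip(),s['time_s'],s['ee_pos'],s['qpos'].round(3),s['wrist_force'],s['moment'])
path([([658,-151,122],-10,-5,2),([658,-151,117],-10,-29,4)],1)
```

```text
(array([ 654.22627113, -155.79425127,  132.94103574]), np.float64(-10.502483536745014), np.float64(7.270079923837644)) 12.275 [ 508.75440114 -128.14054662  234.47269588] [ 1.085  0.104 -0.969  1.804  0.11   1.15   1.473] [-0.17058755  1.81871996 -1.86906535] [ 0.30680208  0.22169818 -0.04984469]
{"x":-0.38,"y":0.04,"z":-0.19,"wx":-0.02,"wy":0.73,"wz":-0.03,"jaw":1},
{"x":-0.36,"y":0.04,"z":-0.23,"wx":-0.02,"wy":0.73,"wz":-0.03,"jaw":1},
2 rows; dist 34.0 ang 12.5
{"x":-0.38,"y":0.00,"z":-0.24,"wx":-0.00,"wy":0.70,"wz":0.00,"jaw":1},
{"x":-0.35,"y":0.00,"z":-0.28,"wx":-0.00,"wy":0.70,"wz":0.00,"jaw":1},
{"x":-0.32,"y":0.00,"z":-0.32,"wx":-0.00,"wy":0.70,"wz":0.00,"jaw":1},
{"x":-0.29,"y":0.00,"z":-0.35,"wx":-0.00,"wy":0.70,"wz":0.00,"jaw":1},
4 rows; dist 72.2 ang 24.0
```

>>> move_arm(motion=[{"x": -0.38,"y": 0.04,"z": -0.19,"wx": -0.02,"wy": 0.73,"wz": -0.03,"jaw": 1},{"x": -0.36,"y": 0.04,"z": -0.23,"wx": -0.02,"wy": 0.73,"wz": -0.03,"jaw": 1},{"x": -0.38,"y": 0,"z": -0.24,"wx": 0,"wy": 0.7,"wz": 0,"jaw": 1},{"x": -0.35,"y": 0,"z": -0.28,"wx": 0,"wy": 0.7,"wz": 0,"jaw": 1},{"x": -0.32,"y": 0,"z": -0.32,"wx": 0,"wy": 0.7,"wz": 0,"jaw": 1},{"x": -0.29,"y": 0,"z": -0.35,"wx": 0,"wy": 0.7,"wz": 0,"jaw": 1},{"x": 0,"y": 0,"z": 0,"wx": 0,"wy": 0,"wz": 0,"jaw": 1},{"x": 0,"y": 0,"z": 0,"wx": 0,"wy": 0,"wz": 0,"jaw": 1}])

```text
time_s: 13.28
ee_pos: [595.2, -145.5, 267.9]
tcp_rot: [-0.245, -2.646, -0.066]
wrist_force: [-0.2, 1.3, -1.8]
opening: 19.6
```

Run:
```python
from h import *
s=read_state(); print(tip(),s['time_s'],s['ee_pos'],s['qpos'].round(3),s['wrist_force'],s['moment'])
im,d=capture('scene'); cv2.imwrite('pics/s8.png',cv2.resize(im[100:280,170:390,::-1],(733,600)))
```

```text
(array([ 656.33611232, -156.36253896,   99.45109169]), np.float64(-10.625724599169681), np.float64(-27.30519721915895)) 13.275 [ 595.18866571 -145.51477318  267.91113473] [ 0.478  0.736 -0.601  0.979  0.286  2.001  1.356] [-0.17926867  1.27709324 -1.79660403] [ 0.03524663 -0.82014402  0.021979  ]
```

View pics/s8.png

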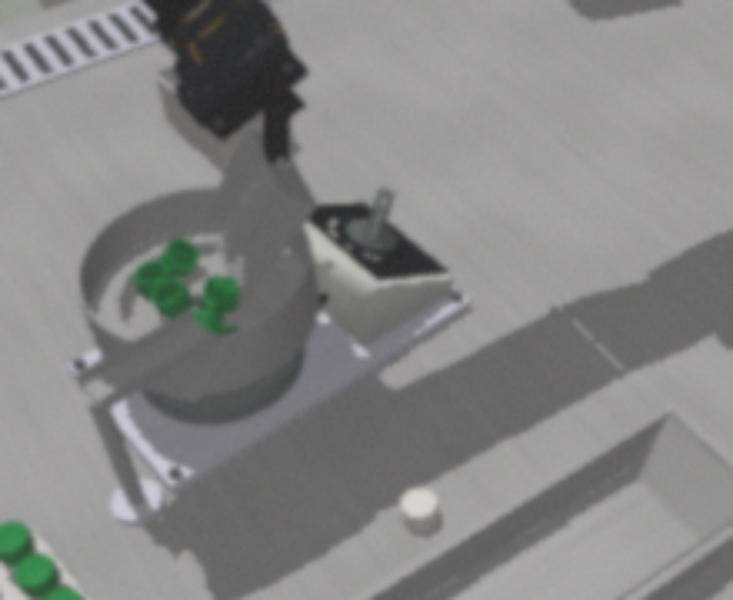

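Run:
```python
from h import *
L,y,t=tip()
path([(L+[-5,3,60],-10,t,2),([660,-150,210],-10,0,4),([650,-140,225],-10,20,3)],1)
Rt=toolrot(1,20.4); T=np.array([455,190.5,150.]); print('lip then',T+Rt@lipoff())
path([(T+Rt@lipoff(),1,20.4,10)],1)
```

```text
{"x":0.43,"y":0.03,"z":-0.61,"wx":0.03,"wy":-0.03,"wz":-0.03,"jaw":1},
{"x":0.42,"y":0.03,"z":-0.62,"wx":0.03,"wy":-0.03,"wz":-0.03,"jaw":1},
2 rows; dist 59.8 ang 0.9
{"x":0.35,"y":0.03,"z":0.16,"wx":-0.00,"wy":-0.79,"wz":0.00,"jaw":1},
{"x":0.37,"y":0.03,"z":0.12,"wx":-0.00,"wy":-0.79,"wz":0.00,"jaw":1},
{"x":0.38,"y":0.03,"z":0.08,"wx":-0.00,"wy":-0.79,"wz":0.00,"jaw":1},
{"x":0.39,"y":0.03,"z":0.03,"wx":-0.00,"wy":-0.79,"wz":0.00,"jaw":1},
4 rows; dist 62.0 ang 27.3
{"x":0.37,"y":0.07,"z":0.32,"wx":0.00,"wy":-0.78,"wz":0.00,"jaw":1},
{"x":0.41,"y":0.07,"z":0.27,"wx":0.00,"wy":-0.78,"wz":0.00,"jaw":1},
{"x":0.43,"y":0.07,"z":0.22,"wx":0.00,"wy":-0.78,"wz":0.00,"jaw":1},
3 rows; dist 59.1 ang 20.0
lip then [622.02027427 193.41534973  84.18815403]
{"x":0.30,"y":0.76,"z":0.50,"wx":0.01,"wy":-0.56,"wz":-0.14,"jaw":1},
{"x":0.33,"y":0.77,"z":0.47,"wx":0.01,"wy":-0.56,"wz":-0.14,"jaw":1},
{"x":0.35,"y":0.78,"z":0.44,"wx":0.01,"wy":-0.56,"wz":-0.14,"jaw":1},
{"x":0.37,"y":0.78,"z":0.41,"wx":0.01,"wy":-0.56,"wz":-0.14,"jaw":1},
{"x":0.38,"y":0.79,"z":0.37,"wx":0.01,"wy":-0.56,"wz":-0.14,"jaw":1},
{"x":0.40,"y":0.80,"z":0.34,"wx":0.01,"wy":-0.56,"wz":-0.14,"jaw":1},
{"x":0.41,"y":0.81,"z":0.31,"wx":0.01,"wy":-0.56,"wz":-0.14,"jaw":1},
{"x":0.42,"y":0.82,"z":0.27,"wx":0.01,"wy":-0.56,"wz":-0.14,"jaw":1},
{"x":0.42,"y":0.83,"z":0.23,"wx":0.01,"wy":-0.56,"wz":-0.14,"jaw":1},
{"x":0.42,"y":0.84,"z":0.20,"wx":0.01,"wy":-0.56,"wz":-0.14,"jaw":1},
10 rows; dist 382.9 ang 49.5
```

>>> move_arm(motion=[{"x": 0.43,"y": 0.03,"z": -0.61,"wx": 0.03,"wy": -0.15,"wz": -0.03,"jaw": 1},{"x": 0.42,"y": 0.03,"z": -0.62,"wx": 0.03,"wy": -0.15,"wz": -0.03,"jaw": 1},{"x": 0.35,"y": 0.03,"z": 0.12,"wx": 0,"wy": -0.75,"wz": 0,"jaw": 1},{"x": 0.37,"y": 0.03,"z": 0.1,"wx": 0,"wy": -0.75,"wz": 0,"jaw": 1},{"x": 0.38,"y": 0.03,"z": 0.08,"wx": 0,"wy": -0.79,"wz": 0,"jaw": 1},{"x": 0.39,"y": 0.03,"z": 0.03,"wx": 0,"wy": -0.79,"wz": 0,"jaw": 1}])

```text
time_s: 14.08
ee_pos: [526.5, -121.9, 334.6]
tcp_rot: [0.255, 3.085, -0.004]
wrist_force: [-0.3, 0.7, -0.9]
opening: 19.6
```

Run:
```python
from h import *
s=read_state(); print(tip(),s['time_s'],s['ee_pos'],s['qpos'].round(3),s['wrist_force'],s['moment'])
Rt=toolrot(1,18); T=np.array([455,190.5,170.])
path([([650,-100,200],-6,12,3),(T+Rt@lipoff(),1,18,10)],1)
```

```text
(array([ 663.69857542, -144.60549024,  220.94154077]), np.float64(-9.466320650098412), np.float64(2.6261699628501254)) 14.075 [ 526.53751303 -121.91372408  334.55226677] [ 0.75   0.127 -0.663  1.547  0.081  1.448  1.49 ] [-0.2560128   0.71852292 -0.89357263] [ 0.15651024  0.05783375 -0.03537105]
{"x":0.33,"y":0.27,"z":0.36,"wx":-0.01,"wy":-0.36,"wz":-0.13,"jaw":1},
{"x":0.34,"y":0.28,"z":0.34,"wx":-0.01,"wy":-0.36,"wz":-0.13,"jaw":1},
{"x":0.35,"y":0.28,"z":0.33,"wx":-0.01,"wy":-0.36,"wz":-0.13,"jaw":1},
3 rows; dist 66.8 ang 10.0
{"x":0.23,"y":0.67,"z":0.26,"wx":-0.02,"wy":-0.07,"wz":-0.08,"jaw":1},
{"x":0.22,"y":0.67,"z":0.26,"wx":-0.02,"wy":-0.07,"wz":-0.08,"jaw":1},
{"x":0.22,"y":0.67,"z":0.26,"wx":-0.02,"wy":-0.07,"wz":-0.08,"jaw":1},
{"x":0.21,"y":0.68,"z":0.26,"wx":-0.02,"wy":-0.07,"wz":-0.08,"jaw":1},
{"x":0.21,"y":0.68,"z":0.26,"wx":-0.02,"wy":-0.07,"wz":-0.08,"jaw":1},
{"x":0.20,"y":0.68,"z":0.26,"wx":-0.02,"wy":-0.07,"wz":-0.08,"jaw":1},
{"x":0.20,"y":0.68,"z":0.26,"wx":-0.02,"wy":-0.07,"wz":-0.08,"jaw":1},
{"x":0.19,"y":0.68,"z":0.26,"wx":-0.02,"wy":-0.07,"wz":-0.08,"jaw":1},
{"x":0.19,"y":0.68,"z":0.26,"wx":-0.02,"wy":-0.07,"wz":-0.08,"jaw":1},
{"x":0.18,"y":0.69,"z":0.26,"wx":-0.02,"wy":-0.07,"wz":-0.08,"jaw":1},
10 rows; dist 301.8 ang 9.2
```

>>> move_arm(motion=[{"x": 0.33,"y": 0.27,"z": 0.36,"wx": -0.01,"wy": -0.36,"wz": -0.13,"jaw": 1},{"x": 0.34,"y": 0.28,"z": 0.34,"wx": -0.01,"wy": -0.36,"wz": -0.13,"jaw": 1},{"x": 0.35,"y": 0.28,"z": 0.33,"wx": -0.01,"wy": -0.36,"wz": -0.13,"jaw": 1},{"x": 0.23,"y": 0.67,"z": 0.26,"wx": -0.02,"wy": -0.07,"wz": -0.08,"jaw": 1},{"x": 0.22,"y": 0.67,"z": 0.26,"wx": -0.02,"wy": -0.07,"wz": -0.08,"jaw": 1},{"x": 0.22,"y": 0.67,"z": 0.26,"wx": -0.02,"wy": -0.07,"wz": -0.08,"jaw": 1},{"x": 0.21,"y": 0.68,"z": 0.26,"wx": -0.02,"wy": -0.07,"wz": -0.08,"jaw": 1},{"x": 0.21,"y": 0.68,"z": 0.26,"wx": -0.02,"wy": -0.07,"wz": -0.08,"jaw": 1},{"x": 0.2,"y": 0.68,"z": 0.26,"wx": -0.02,"wy": -0.07,"wz": -0.08,"jaw": 1},{"x": 0.2,"y": 0.68,"z": 0.26,"wx": -0.02,"wy": -0.07,"wz": -0.08,"jaw": 1},{"x": 0.19,"y": 0.68,"z": 0.26,"wx": -0.02,"wy": -0.07,"wz": -0.08,"jaw": 1},{"x": 0.19,"y": 0.68,"z": 0.26,"wx": -0.02,"wy": -0.07,"wz": -0.08,"jaw": 1}])

```text
time_s: 15.58
ee_pos: [443.1, 175.0, 165.0]
tcp_rot: [-0.056, 2.822, -0.073]
wrist_force: [0.4, -0.9, -1.8]
opening: 19.9
```

Run:
```python
from h import *
s=read_state(); print(tip(),s['time_s'],s['ee_pos'],s['qpos'].round(3),s['wrist_force'],s['moment'])
Rt=toolrot(1,20.4); T=np.array([455,190.5,105.])
path([(T+Rt@lipoff(),1,20.4,4),(T-[0,0,25]+Rt@lipoff(),1,20.4,3)],1)
# pan pitch check & leftover green
im,d=capture('top'); W=world('top',d.astype(float)); hsv=cv2.cvtColor(im,cv2.COLOR_RGB2HSV)
g=((hsv[...,0]>40)&(hsv[...,0]<85)&(hsv[...,1]>100)).astype(np.uint8)
n,l,st,c=cv2.connectedComponentsWithStats(g)
for i in range(1,n):
    if st[i,4]>4: print(np.round(c[i],1),st[i,4],np.nanmedian(W[l==i],0).round(0))
L,y,t=tip(); P=W[100:240,220:300].reshape(-1,3); P=P[(P[:,2]>50)&(P[:,0]>L[0]-95)&(P[:,0]<L[0]-25)&(abs(P[:,1]-L[1])<32)]
if len(P)>20:
    A=np.c_[P[:,0]-L[0],P[:,1]-L[1],np.ones(len(P))]; k=np.linalg.lstsq(A,P[:,2],rcond=None)[0]; print('pan plane slope',k,np.degrees(np.arctan(k[0])),'expected nose-up',t-FLAT,len(P),L)
```

```text
(array([607.54835009, 176.0452378 ,  92.91904628]), np.float64(1.7724323730280611), np.float64(18.293749103814218)) 15.575 [443.10138192 175.0230229  164.97194412] [ 0.648 -0.137 -1.173  2.112  0.099  0.832  1.016] [ 0.422108   -0.93705813 -1.79435886] [ 0.13729479  0.55859964 -0.03596989]
{"x":0.04,"y":0.12,"z":0.37,"wx":-0.08,"wy":-0.06,"wz":0.05,"jaw":1},
{"x":0.05,"y":0.11,"z":0.38,"wx":-0.08,"wy":-0.06,"wz":0.05,"jaw":1},
{"x":0.05,"y":0.11,"z":0.38,"wx":-0.08,"wy":-0.06,"wz":0.05,"jaw":1},
{"x":0.06,"y":0.10,"z":0.38,"wx":-0.08,"wy":-0.06,"wz":0.05,"jaw":1},
4 rows; dist 63.1 ang 4.0
{"x":0.07,"y":0.00,"z":0.20,"wx":0.00,"wy":0.00,"wz":0.00,"jaw":1},
{"x":0.07,"y":0.00,"z":0.20,"wx":0.00,"wy":0.00,"wz":0.00,"jaw":1},
{"x":0.07,"y":0.00,"z":0.20,"wx":0.00,"wy":0.00,"wz":0.00,"jaw":1},
3 rows; dist 25.0 ang 0.0
[317.1  67.2] 64 [924. -19.  84.]
[294.6  71.1] 62 [913.  52.  84.]
[283.5  73. ] 62 [907.  87.  84.]
[319.   77.8] 68 [888. -24.  84.]
[296.5  81.6] 67 [878.  48.  85.]
[307.7  79.9] 62 [882.  11.  85.]
[285.3  83.4] 65 [872.  83.  85.]
[375.2 134.5] 237 [ 694. -194.   91.]
[349.3 134.2] 122 [ 694. -111.   99.]
[355.7 147.3] 74 [ 657. -129.   86.]
pan plane slope [-1.35638938e-02 -4.88542608e-02  9.50227305e+01] -0.7771062160536465 expected nose-up -2.1330505803818802 489 [605.92308583 180.28882161  91.48919496]
```

>>> move_arm(motion=[{"x": 0.04,"y": 0.07,"z": 0.37,"wx": -0.06,"wy": -0.06,"wz": 0.04,"jaw": 1},{"x": 0.05,"y": 0.07,"z": 0.38,"wx": -0.06,"wy": -0.06,"wz": 0.04,"jaw": 1},{"x": 0.05,"y": 0.07,"z": 0.38,"wx": -0.06,"wy": -0.06,"wz": 0.04,"jaw": 1},{"x": 0.06,"y": 0.05,"z": 0.38,"wx": -0.06,"wy": -0.06,"wz": 0.04,"jaw": 1},{"x": 0,"y": 0,"z": 0,"wx": 0,"wy": 0,"wz": 0,"jaw": 1}])

```text
time_s: 16.25
ee_pos: [448.9, 189.9, 101.7]
tcp_rot: [-0.06, 2.78, -0.026]
wrist_force: [0.4, -0.3, -1.5]
opening: 19.5
```

Run:
```python
from h import *
s=read_state(); print(tip(),s['time_s'],s['ee_pos'],s['qpos'].round(3),s['wrist_force'],s['moment'])
Rt=toolrot(1,20.4); T=np.array([452,190,76.])
path([(T+Rt@lipoff(),1,20.4,3)],1)
```

```text
(array([616.23094179, 194.72591629,  36.6854863 ]), np.float64(2.2166847408953756), np.float64(20.707661661253464)) 16.25 [448.94107984 189.94188981 101.69845063] [ 0.64   0.085 -1.279  2.19   0.48   0.69   0.65 ] [ 0.43862768 -0.27254919 -1.51640901] [0.10744072 0.56546493 0.02811814]
{"x":0.05,"y":0.01,"z":0.21,"wx":-0.04,"wy":0.01,"wz":0.06,"jaw":1},
{"x":0.05,"y":0.00,"z":0.21,"wx":-0.04,"wy":0.01,"wz":0.06,"jaw":1},
{"x":0.05,"y":0.00,"z":0.21,"wx":-0.04,"wy":0.01,"wz":0.06,"jaw":1},
3 rows; dist 25.9 ang 1.9
```

>>> move_arm(motion=[{"x": 0.05,"y": 0,"z": 0.21,"wx": -0.04,"wy": 0.01,"wz": 0.06,"jaw": 1},{"x": 0.05,"y": 0,"z": 0.21,"wx": -0.04,"wy": 0.01,"wz": 0.06,"jaw": 1},{"x": 0.05,"y": 0,"z": 0.21,"wx": -0.04,"wy": 0.01,"wz": 0.06,"jaw": 1},{"x": 0,"y": 0,"z": 0.05,"wx": 0,"wy": 0,"wz": 0,"jaw": 1},{"x": 0,"y": 0,"z": 0.04,"wx": 0,"wy": 0,"wz": 0,"jaw": 1}])

```text
time_s: 16.88
ee_pos: [453.5, 191.1, 76.9]
tcp_rot: [-0.037, 2.777, -0.001]
wrist_force: [-0.7, -0.2, -2.5]
opening: 19.2
```

>>> move_arm(motion=[{"x": 0.01,"y": 0,"z": 0.07,"wx": 0,"wy": 0,"wz": 0,"jaw": 1},{"x": 0.01,"y": 0,"z": 0.07,"wx": 0,"wy": 0,"wz": 0,"jaw": 1}])

```text
time_s: 17.12
ee_pos: [455.3, 191.2, 72.1]
tcp_rot: [-0.038, 2.775, -0.002]
wrist_force: [0.3, -0.0, -1.5]
opening: 19.7
```

>>> move_arm(motion=[{"x": 0.01,"y": 0,"z": 0.04,"wx": 0,"wy": 0,"wz": 0,"jaw": 1},{"x": 0.01,"y": 0,"z": 0.04,"wx": 0,"wy": 0,"wz": 0,"jaw": 1}])

```text
time_s: 17.38
ee_pos: [455.6, 191.5, 68.9]
tcp_rot: [-0.038, 2.775, -0.002]
wrist_force: [-19.6, -5.3, 30.1]
opening: 19.9
```

>>> move_arm(motion=[{"x": 0,"y": 0,"z": -0.04,"wx": 0,"wy": 0,"wz": 0,"jaw": 1},{"x": 0,"y": 0,"z": 0,"wx": 0,"wy": 0,"wz": 0,"jaw": 0.1},{"x": 0,"y": 0,"z": 0,"wx": 0,"wy": 0,"wz": 0,"jaw": 0.1}])

```text
time_s: 17.75
ee_pos: [455.5, 192.1, 70.9]
tcp_rot: [-0.039, 2.774, -0.001]
wrist_force: [-0.1, -0.2, -0.2]
opening: 32.1
```

Run:
```python
from h import *
s=read_state(); print(s['time_s'],s['ee_pos'],s['qpos'].round(3),s['wrist_force'],s['opening'])
r=R.from_rotvec(s['tcp_rot']).as_matrix()
plan(s['ee_pos']-r[:,2]*100,r,0.1,n=4)
plan([480,60,290],toolrot(0,0),0.1,start=(s['ee_pos']-r[:,2]*100,r),n=6)
```

```text
17.75 [455.53840451 192.11499637  70.86909576] [ 0.525  0.195 -1.188  2.211  0.672  0.656  0.47 ] [-0.05780442 -0.23939811 -0.21166363] 32.1288966631146
{"x":-0.00,"y":-0.00,"z":-0.62,"wx":0.00,"wy":0.00,"wz":0.00,"jaw":0.1},
{"x":-0.00,"y":-0.00,"z":-0.62,"wx":0.00,"wy":0.00,"wz":0.00,"jaw":0.1},
{"x":-0.00,"y":-0.00,"z":-0.62,"wx":0.00,"wy":0.00,"wz":0.00,"jaw":0.1},
{"x":-0.00,"y":-0.00,"z":-0.62,"wx":0.00,"wy":0.00,"wz":0.00,"jaw":0.1},
4 rows; dist 100.0 ang 0.0
{"x":-0.41,"y":-0.56,"z":-0.40,"wx":-0.00,"wy":0.41,"wz":0.03,"jaw":0.1},
{"x":-0.39,"y":-0.56,"z":-0.43,"wx":-0.00,"wy":0.41,"wz":0.03,"jaw":0.1},
{"x":-0.36,"y":-0.55,"z":-0.45,"wx":-0.00,"wy":0.41,"wz":0.03,"jaw":0.1},
{"x":-0.34,"y":-0.55,"z":-0.47,"wx":-0.00,"wy":0.41,"wz":0.03,"jaw":0.1},
{"x":-0.31,"y":-0.55,"z":-0.49,"wx":-0.00,"wy":0.41,"wz":0.03,"jaw":0.1},
{"x":-0.28,"y":-0.55,"z":-0.51,"wx":-0.00,"wy":0.41,"wz":0.03,"jaw":0.1},
6 rows; dist 191.9 ang 21.1
```

>>> move_arm(motion=[{"x": 0,"y": 0,"z": -0.3,"wx": 0,"wy": 0,"wz": 0,"jaw": 0.1},{"x": 0,"y": 0,"z": -0.62,"wx": 0,"wy": 0,"wz": 0,"jaw": 0.1},{"x": -0.1,"y": 0,"z": -0.62,"wx": 0,"wy": 0.1,"wz": 0,"jaw": 0.1},{"x": -0.2,"y": 0,"z": -0.62,"wx": 0,"wy": 0.2,"wz": 0,"jaw": 0.1},{"x": -0.41,"y": -0.4,"z": -0.4,"wx": 0,"wy": 0.41,"wz": 0.03,"jaw": 0.1},{"x": -0.39,"y": -0.56,"z": -0.43,"wx": 0,"wy": 0.41,"wz": 0.03,"jaw": 0.1},{"x": -0.36,"y": -0.55,"z": -0.45,"wx": 0,"wy": 0.41,"wz": 0.03,"jaw": 0.1},{"x": -0.34,"y": -0.55,"z": -0.47,"wx": 0,"wy": 0.41,"wz": 0.03,"jaw": 0.1},{"x": -0.3,"y": -0.55,"z": -0.45,"wx": 0,"wy": 0.41,"wz": 0.03,"jaw": 0.1}])

```text
time_s: 18.88
ee_pos: [491.9, 87.2, 262.2]
tcp_rot: [-0.014, 3.134, -0.01]
wrist_force: [-0.0, 0.8, 1.2]
opening: 39.1
```

Run:
```python
from h import *
s=read_state(); print(tip(),s['time_s'],s['ee_pos'],s['qpos'].round(3))
im,d=capture('scene'); cv2.imwrite('pics/s9.png',cv2.resize(im[120:340,180:440,::-1],(709,600)))
im,d=capture('top'); np.savez('top9.npz',im=im,d=d)
```

```text
(array([626.34755925,  87.63509691, 143.27454625]), np.float64(0.4966221116073446), np.float64(0.4170158360310066)) 18.875 [491.85460123  87.21370775 262.21544344] [ 0.762  0.16  -1.113  1.719  0.156  1.349  1.199]
```

Run:
```python
from h import *
n=np.array([-.4695*np.cos(np.radians(6.5)),-.4695*np.sin(np.radians(6.5)),.8829]); c=np.array([519.1,-169.6,53.6])
u=np.array([.8829*np.cos(np.radians(6.5)),.8829*np.sin(np.radians(6.5)),.4695]); lft=np.cross(n,u)
for f,cn in (('top0','top'),('top9','top'),('scene0','scene')):
    z=np.load(f+'.npz'); W=world(cn,z['d'].astype(float)); D=W-c; h=D@n; a=D@u; b=D@lft
    m=(h>30)&(h<52)&(abs(a)<35)&(abs(b)<35)
    Q=np.c_[a[m],b[m]].astype(np.float32); r=cv2.minAreaRect(Q); v=np.linalg.svd(Q-Q.mean(0))[2][0]; v*=np.sign(v[0])
    pm=(abs(h)<12)&(abs(a)<45)&(abs(b)<45); print(f,m.sum(),'mean ab',Q.mean(0).round(1),'rect',[np.round(x,1) for x in r],'ang left deg',np.degrees(np.arctan2(v[1],v[0])),'h med',np.median(h[m]),'panel h',np.median(h[pm]))
z=np.load('top9.npz'); im=z['im'];W=world('top',z['d'].astype(float))
hsv=cv2.cvtColor(im,cv2.COLOR_RGB2HSV); roi=np.zeros((400,640),bool); roi[125:240,230:280]=1
b=(hsv[...,2]<50)&roi&(W[...,2]>20)&(W[...,2]<120); P=W[b]; print('handle',len(P),P.min(0).round(),P.max(0).round(),P.mean(0).round())
P=W[roi]; P=P[(P[:,0]>515)&(P[:,0]<595)&(abs(P[:,1]-192)<30)]; A=np.c_[P[:,0]-555,P[:,1]-192,np.ones(len(P))]; k=np.linalg.lstsq(A,P[:,2],rcond=None)[0]; print('pan plane',k,len(P))
for x in range(470,720,15):
    q=W[roi]; q=q[(abs(q[:,0]-x)<7)&(abs(q[:,1]-192)<30)]; print(x,np.median(q[:,2]).round(1),end=' | ')
```

```text
top0 76 mean ab [-2.4 -0.7] rect [array([-3.7, -1.3]), array([43.5, 15.4]), np.float64(45.1)] ang left deg 43.06463 h med 41.772108330569125 panel h 0.23415217327732943
top9 76 mean ab [-2.5 -0.6] rect [array([-4.2, -1.6]), array([45.8, 14.6]), np.float64(44.2)] ang left deg 43.076046 h med 40.58909722458191 panel h 0.09822977386935267
scene0 49 mean ab [3.5 6.3] rect [array([-0.4,  2.8]), array([44.5, 14.2]), np.float64(45.0)] ang left deg 46.524773 h med 41.261823598791715 panel h -0.21840794087436538
handle 189 [418. 168.  24.] [513. 208. 100.] [461. 191.  69.]
pan plane [ -2.17467898 -12.71065956 -41.52149029] 77
470 62.9 | 485 52.4 | 500 39.6 | 515 35.5 | 530 351.3 | 545 3.0 | 560 4.8 | 575 1.4 | 590 nan | 605 nan | 620 nan | 635 0.5 | 650 3.7 | 665 nan | 680 nan | 695 7.1 | 710 16.7 |
  return _methods._mean(a, axis=axis, dtype=dtype,
  ret = ret.dtype.type(ret / rcount)
```

```bash
cat >> h.py <<'E'
_y=np.radians(6.5)
DN=np.array([-.4695*np.cos(_y),-.4695*np.sin(_y),.8829]); DU=np.array([.8829*np.cos(_y),.8829*np.sin(_y),.4695]); DC=np.array([519.1,-169.6,53.6])-2*DU
def dialrot(left):
    """bar/pointer direction `left` deg CCW of up-panel (seen facing panel); tool x=-pointer"""
    a=np.radians(left); e=np.cos(a)*DU+np.sin(a)*np.cross(DN,DU)
    z=-DN; x=-e; return np.c_[x,np.cross(z,x),z]
E
python3 - <<'E'
from h import *
Rd=dialrot(44.5); G=DC+DN*34; T=G+3*DN
pre=T+DN*90; print(T,pre)
plan(pre,Rd,-.5); plan(T,Rd,-.5,n=4,start=(pre,Rd))
E
```

```text
[ 500.08571733 -171.76640386   85.3283    ] [ 458.10233856 -176.54980566  164.7893    ]
{"x":0.12,"y":-0.82,"z":0.31,"wx":0.13,"wy":-0.39,"wz":-0.72,"jaw":-0.5},
{"x":0.22,"y":-0.79,"z":0.31,"wx":0.13,"wy":-0.39,"wz":-0.72,"jaw":-0.5},
{"x":0.33,"y":-0.76,"z":0.31,"wx":0.13,"wy":-0.39,"wz":-0.72,"jaw":-0.5},
{"x":0.42,"y":-0.71,"z":0.30,"wx":0.13,"wy":-0.39,"wz":-0.72,"jaw":-0.5},
{"x":0.51,"y":-0.65,"z":0.29,"wx":0.13,"wy":-0.39,"wz":-0.72,"jaw":-0.5},
{"x":0.60,"y":-0.59,"z":0.27,"wx":0.13,"wy":-0.39,"wz":-0.72,"jaw":-0.5},
{"x":0.67,"y":-0.51,"z":0.24,"wx":0.13,"wy":-0.39,"wz":-0.72,"jaw":-0.5},
{"x":0.74,"y":-0.43,"z":0.21,"wx":0.13,"wy":-0.39,"wz":-0.72,"jaw":-0.5},
8 rows; dist 281.6 ang 57.3
{"x":-0.00,"y":-0.00,"z":0.56,"wx":0.00,"wy":0.00,"wz":0.00,"jaw":-0.5},
{"x":-0.00,"y":-0.00,"z":0.56,"wx":0.00,"wy":0.00,"wz":0.00,"jaw":-0.5},
{"x":-0.00,"y":-0.00,"z":0.56,"wx":0.00,"wy":0.00,"wz":0.00,"jaw":-0.5},
{"x":-0.00,"y":-0.00,"z":0.56,"wx":0.00,"wy":0.00,"wz":0.00,"jaw":-0.5},
4 rows; dist 90.0 ang 0.0
```

>>> move_arm(motion=[{"x": 0.12,"y": -0.82,"z": 0.31,"wx": 0.13,"wy": -0.39,"wz": -0.72,"jaw": -0.5},{"x": 0.22,"y": -0.79,"z": 0.31,"wx": 0.13,"wy": -0.39,"wz": -0.72,"jaw": -0.5},{"x": 0.33,"y": -0.76,"z": 0.31,"wx": 0.13,"wy": -0.39,"wz": -0.72,"jaw": -0.5},{"x": 0.42,"y": -0.71,"z": 0.3,"wx": 0.13,"wy": -0.39,"wz": -0.72,"jaw": -0.5},{"x": 0.51,"y": -0.65,"z": 0.29,"wx": 0.13,"wy": -0.39,"wz": -0.72,"jaw": -0.5},{"x": 0.6,"y": -0.59,"z": 0.27,"wx": 0.13,"wy": -0.39,"wz": -0.72,"jaw": -0.5},{"x": 0.67,"y": -0.51,"z": 0.24,"wx": 0.13,"wy": -0.39,"wz": -0.72,"jaw": -0.5},{"x": 0.74,"y": -0.43,"z": 0.21,"wx": 0.13,"wy": -0.39,"wz": -0.72,"jaw": -0.5}])

```text
time_s: 19.98
ee_pos: [466.3, -119.4, 201.1]
tcp_rot: [-0.917, 2.605, -0.213]
wrist_force: [-0.5, 0.5, -0.1]
opening: 65.6
```

Run:
```python
from h import *
s=read_state(); print(s['time_s'],s['ee_pos'],s['qpos'].round(3))
Rd=dialrot(44.5); T=DC+DN*37
plan(T+40*DN,Rd,-.5,n=3);
```

```text
19.975 [ 466.32126004 -119.38638203  201.13697294] [ 0.421 -0.211 -0.2    2.183 -0.153  0.773  2.553]
{"x":0.39,"y":-0.25,"z":0.68,"wx":0.02,"wy":-0.25,"wz":-0.44,"jaw":-0.5},
{"x":0.43,"y":-0.22,"z":0.66,"wx":0.02,"wy":-0.25,"wz":-0.44,"jaw":-0.5},
{"x":0.47,"y":-0.19,"z":0.64,"wx":0.02,"wy":-0.25,"wz":-0.44,"jaw":-0.5},
3 rows; dist 98.4 ang 13.0
```

```bash
cat >> h.py <<'E'
def dialrot2(left):
    Rd=dialrot(left).copy(); Rd[:,:2]*=-1; return Rd
E
python3 - <<'E'
from h import *
s=read_state(); Rd=dialrot2(44.5); T=DC+DN*37+DN*90
r=R.from_rotvec(s['tcp_rot']); print(np.degrees((r.inv()*R.from_matrix(Rd)).as_rotvec()))
plan(T,Rd,-.5,n=20)
E
```

```text
[ -9.38714067  -0.64011936 168.44318262]
{"x":0.07,"y":-0.04,"z":0.04,"wx":-0.05,"wy":-0.00,"wz":0.98,"jaw":-0.5},
{"x":0.06,"y":-0.05,"z":0.04,"wx":-0.05,"wy":-0.00,"wz":0.98,"jaw":-0.5},
{"x":0.05,"y":-0.06,"z":0.04,"wx":-0.05,"wy":-0.00,"wz":0.98,"jaw":-0.5},
{"x":0.04,"y":-0.06,"z":0.04,"wx":-0.05,"wy":-0.00,"wz":0.98,"jaw":-0.5},
{"x":0.03,"y":-0.07,"z":0.04,"wx":-0.05,"wy":-0.00,"wz":0.98,"jaw":-0.5},
{"x":0.02,"y":-0.07,"z":0.04,"wx":-0.05,"wy":-0.00,"wz":0.98,"jaw":-0.5},
{"x":0.01,"y":-0.08,"z":0.04,"wx":-0.05,"wy":-0.00,"wz":0.98,"jaw":-0.5},
{"x":0.00,"y":-0.08,"z":0.04,"wx":-0.05,"wy":-0.00,"wz":0.98,"jaw":-0.5},
{"x":-0.01,"y":-0.08,"z":0.03,"wx":-0.05,"wy":-0.00,"wz":0.98,"jaw":-0.5},
{"x":-0.02,"y":-0.08,"z":0.03,"wx":-0.05,"wy":-0.00,"wz":0.98,"jaw":-0.5},
{"x":-0.03,"y":-0.07,"z":0.03,"wx":-0.05,"wy":-0.00,"wz":0.98,"jaw":-0.5},
{"x":-0.04,"y":-0.07,"z":0.03,"wx":-0.05,"wy":-0.00,"wz":0.98,"jaw":-0.5},
{"x":-0.05,"y":-0.06,"z":0.03,"wx":-0.05,"wy":-0.00,"wz":0.98,"jaw":-0.5},
{"x":-0.06,"y":-0.05,"z":0.03,"wx":-0.05,"wy":-0.00,"wz":0.98,"jaw":-0.5},
{"x":-0.07,"y":-0.04,"z":0.03,"wx":-0.05,"wy":-0.00,"wz":0.98,"jaw":-0.5},
{"x":-0.07,"y":-0.03,"z":0.03,"wx":-0.05,"wy":-0.00,"wz":0.98,"jaw":-0.5},
{"x":-0.08,"y":-0.02,"z":0.03,"wx":-0.05,"wy":-0.00,"wz":0.98,"jaw":-0.5},
{"x":-0.08,"y":-0.01,"z":0.03,"wx":-0.05,"wy":-0.00,"wz":0.98,"jaw":-0.5},
{"x":-0.08,"y":0.00,"z":0.03,"wx":-0.05,"wy":-0.00,"wz":0.98,"jaw":-0.5},
{"x":-0.08,"y":0.01,"z":0.03,"wx":-0.05,"wy":-0.00,"wz":0.98,"jaw":-0.5},
20 rows; dist 68.2 ang 168.7
```

>>> move_arm(motion=[{"x": 0.07,"y": -0.04,"z": 0,"wx": -0.05,"wy": 0,"wz": 0.98,"jaw": -0.5},{"x": 0.06,"y": -0.05,"z": 0,"wx": -0.05,"wy": 0,"wz": 0.98,"jaw": -0.5},{"x": 0.05,"y": -0.06,"z": 0,"wx": -0.05,"wy": 0,"wz": 0.98,"jaw": -0.5},{"x": 0.04,"y": -0.06,"z": 0,"wx": -0.05,"wy": 0,"wz": 0.98,"jaw": -0.5},{"x": 0.03,"y": -0.07,"z": 0,"wx": -0.05,"wy": 0,"wz": 0.98,"jaw": -0.5},{"x": 0.02,"y": -0.07,"z": 0,"wx": -0.05,"wy": 0,"wz": 0.98,"jaw": -0.5},{"x": 0.01,"y": -0.08,"z": 0,"wx": -0.05,"wy": 0,"wz": 0.98,"jaw": -0.5},{"x": 0,"y": -0.08,"z": 0,"wx": -0.05,"wy": 0,"wz": 0.98,"jaw": -0.5},{"x": -0.01,"y": -0.08,"z": 0,"wx": -0.05,"wy": 0,"wz": 0.98,"jaw": -0.5},{"x": -0.02,"y": -0.08,"z": 0,"wx": -0.05,"wy": 0,"wz": 0.98,"jaw": -0.5},{"x": -0.03,"y": -0.07,"z": 0.03,"wx": -0.05,"wy": 0,"wz": 0.98,"jaw": -0.5},{"x": -0.04,"y": -0.07,"z": 0.03,"wx": -0.05,"wy": 0,"wz": 0.98,"jaw": -0.5},{"x": -0.05,"y": -0.06,"z": 0.03,"wx": -0.05,"wy": 0,"wz": 0.98,"jaw": -0.5},{"x": -0.06,"y": -0.05,"z": 0.03,"wx": -0.05,"wy": 0,"wz": 0.98,"jaw": -0.5},{"x": -0.07,"y": -0.04,"z": 0.03,"wx": -0.05,"wy": 0,"wz": 0.98,"jaw": -0.5},{"x": -0.07,"y": -0.03,"z": 0.03,"wx": -0.05,"wy": 0,"wz": 0.98,"jaw": -0.5},{"x": -0.08,"y": -0.02,"z": 0.03,"wx": -0.05,"wy": 0,"wz": 0.98,"jaw": -0.5},{"x": -0.08,"y": -0.01,"z": 0.03,"wx": -0.05,"wy": 0,"wz": 0.98,"jaw": -0.5}])

```text
time_s: 22.22
ee_pos: [448.5, -163.5, 177.9]
tcp_rot: [2.445, 1.516, 0.635]
wrist_force: [0.1, -0.2, -0.3]
opening: 65.1
```

Run:
```python
from h import *
s=read_state(); print(s['time_s'],s['ee_pos'],s['qpos'].round(3))
Rd=dialrot2(44.5); T=DC+DN*37
plan(T+75*DN,Rd,-.5)
```

```text
22.225 [ 448.52786092 -163.48357883  177.88926259] [ 0.785 -0.182 -0.332  2.231 -0.476  0.728  0.287]
{"x":-0.14,"y":0.11,"z":0.38,"wx":-0.05,"wy":0.01,"wz":0.73,"jaw":-0.5},
{"x":-0.13,"y":0.12,"z":0.38,"wx":-0.05,"wy":0.01,"wz":0.73,"jaw":-0.5},
2 rows; dist 33.5 ang 12.6
```

>>> move_arm(motion=[{"x": -0.14,"y": 0.11,"z": 0.38,"wx": -0.05,"wy": 0.01,"wz": 0.73,"jaw": -0.5},{"x": -0.13,"y": 0.12,"z": 0.38,"wx": -0.05,"wy": 0.01,"wz": 0.73,"jaw": -0.5},{"x": 0,"y": 0,"z": 0,"wx": 0,"wy": 0,"wz": 0,"jaw": -0.5}])

```text
time_s: 22.6
ee_pos: [464.6, -175.4, 150.3]
tcp_rot: [2.625, 1.239, 0.686]
wrist_force: [-0.1, -0.3, -0.5]
opening: 65.3
```

Run:
```python
from h import *
s=read_state(); print(s['time_s'],s['ee_pos'],s['qpos'].round(3))
Rd=dialrot2(44.5); T=DC+DN*37
plan(T+25*DN,Rd,-.5,n=2);plan(T,Rd,-.5,n=2,start=(T+25*DN,Rd))
```

```text
22.6 [ 464.6402884  -175.37188804  150.32484688] [ 0.804 -0.1   -0.355  2.234 -0.494  0.632  0.101]
{"x":0.01,"y":0.01,"z":0.61,"wx":0.01,"wy":0.00,"wz":-0.03,"jaw":-0.5},
{"x":0.00,"y":0.01,"z":0.61,"wx":0.01,"wy":0.00,"wz":-0.03,"jaw":-0.5},
2 rows; dist 49.1 ang 0.5
{"x":-0.00,"y":0.00,"z":0.31,"wx":0.00,"wy":0.00,"wz":0.00,"jaw":-0.5},
{"x":-0.00,"y":0.00,"z":0.31,"wx":0.00,"wy":0.00,"wz":0.00,"jaw":-0.5},
2 rows; dist 25.0 ang 0.0
```

>>> move_arm(motion=[{"x": 0.01,"y": 0.01,"z": 0.61,"wx": 0.01,"wy": 0,"wz": -0.03,"jaw": -0.5},{"x": 0,"y": 0.01,"z": 0.61,"wx": 0.01,"wy": 0,"wz": -0.03,"jaw": -0.5},{"x": 0,"y": 0,"z": 0.31,"wx": 0,"wy": 0,"wz": 0,"jaw": -0.5},{"x": 0,"y": 0,"z": 0.28,"wx": 0,"wy": 0,"wz": 0,"jaw": -0.5}])

```text
time_s: 23.1
ee_pos: [500.4, -171.7, 88.1]
tcp_rot: [2.608, 1.263, 0.683]
wrist_force: [0.1, -0.9, 0.5]
opening: 65.6
```

>>> move_arm(motion=[{"x": 0,"y": 0,"z": 0,"wx": 0,"wy": 0,"wz": 0,"jaw": 0.4},{"x": 0,"y": 0,"z": 0,"wx": 0,"wy": 0,"wz": 0,"jaw": 1},{"x": 0,"y": 0,"z": 0,"wx": 0,"wy": 0,"wz": 0,"jaw": 1},{"x": 0,"y": 0,"z": 0,"wx": 0,"wy": 0,"wz": 0,"jaw": 1},{"x": 0,"y": 0,"z": 0,"wx": 0,"wy": 0,"wz": 0,"jaw": 1}], newtons=15)

```text
time_s: 23.72
ee_pos: [500.5, -172.1, 89.4]
tcp_rot: [2.606, 1.263, 0.683]
wrist_force: [0.3, -0.5, -0.6]
opening: 23.2
```

```bash
cat >> h.py <<'E'
def dialstate():
    s=read_state(); Rm=R.from_rotvec(s['tcp_rot']).as_matrix(); lft=np.cross(DN,DU)
    D=s['ee_pos']-DC; return s['time_s'],'left deg',np.degrees(np.arctan2(Rm[:,0]@lft,Rm[:,0]@DU)),'a,b,h',[round(float(D@v),1) for v in (DU,lft,DN)],'zalign',np.degrees(np.arccos(-Rm[:,2]@DN)),s['opening'],s['wrist_force'].round(1),s['moment'].round(2),s['qpos'].round(2)
E
python3 - <<'E'
from h import *
print(dialstate())
E
```

```text
(23.725, 'left deg', np.float64(45.28214904349498), 'a,b,h', [2.2, -0.4, 40.4], 'zalign', np.float64(0.5295122389583956), 23.163841236813905, array([ 0.3, -0.5, -0.6]), array([-0.06,  0.52, -0.02]), array([ 0.77,  0.08, -0.39,  2.22, -0.46,  0.45,  0.09]))
```

>>> move_arm(motion=[{"x": 0,"y": 0,"z": 0.06,"wx": 0,"wy": 0,"wz": 0,"jaw": 1},{"x": 0,"y": 0,"z": 0.03,"wx": 0,"wy": 0,"wz": 0,"jaw": 1},{"x": 0,"y": 0,"z": 0,"wx": 0,"wy": 0,"wz": 0,"jaw": 1}])

```text
time_s: 24.1
ee_pos: [500.9, -171.2, 86.2]
tcp_rot: [2.608, 1.266, 0.682]
wrist_force: [-0.0, -0.4, -1.1]
opening: 14.8
```

Run:
```python
from h import *
print(dialstate())
```

```text
(24.1, 'left deg', np.float64(45.29916365908944), 'a,b,h', [1.2, 0.5, 37.3], 'zalign', np.float64(0.456592016280459), 14.845597913084141, array([-0. , -0.4, -1.1]), array([-0.06,  0.5 ,  0.02]), array([ 0.76,  0.08, -0.39,  2.22, -0.46,  0.44,  0.09]))
```

>>> move_arm(motion=[{"x": 0,"y": 0,"z": 0,"wx": 0,"wy": 0,"wz": 0.4,"jaw": 1},{"x": 0,"y": 0,"z": 0,"wx": 0,"wy": 0,"wz": 0.7,"jaw": 1},{"x": 0,"y": 0,"z": 0,"wx": 0,"wy": 0,"wz": 0.7,"jaw": 1},{"x": 0,"y": 0,"z": 0,"wx": 0,"wy": 0,"wz": 0.7,"jaw": 1},{"x": 0,"y": 0,"z": 0,"wx": 0,"wy": 0,"wz": 0.7,"jaw": 1}])

```text
time_s: 24.72
ee_pos: [501.8, -172.5, 86.6]
tcp_rot: [2.938, 0.608, 0.749]
wrist_force: [-0.9, -1.1, 0.7]
opening: 14.7
```

Run:
```python
from h import *
print(dialstate()); print(np.array(dialstate()[2]))
s=read_state(); plan(DC+1.2*DU+.5*np.cross(DN,DU)+37.3*DN,dialrot2(-17.2),1,n=5)
```

```text
(24.725, 'left deg', np.float64(16.950277615767543), 'a,b,h', [2.0, -0.9, 37.3], 'zalign', np.float64(0.534254806538489), 14.654319129126515, array([-0.9, -1.1,  0.7]), array([-0.22,  0.64, -0.1 ]), array([ 0.72,  0.08, -0.35,  2.22, -0.47,  0.44, -0.39]))
16.950277615767543
{"x":-0.00,"y":-0.01,"z":-0.00,"wx":0.01,"wy":-0.00,"wz":0.79,"jaw":1},
{"x":-0.00,"y":-0.01,"z":0.00,"wx":0.01,"wy":-0.00,"wz":0.79,"jaw":1},
{"x":-0.00,"y":-0.01,"z":0.00,"wx":0.01,"wy":-0.00,"wz":0.79,"jaw":1},
{"x":-0.00,"y":-0.01,"z":0.00,"wx":0.01,"wy":-0.00,"wz":0.79,"jaw":1},
{"x":-0.01,"y":-0.01,"z":0.00,"wx":0.01,"wy":-0.00,"wz":0.79,"jaw":1},
5 rows; dist 1.6 ang 34.2
```

>>> move_arm(motion=[{"x": 0,"y": -0.01,"z": 0,"wx": 0.01,"wy": 0,"wz": 0.79,"jaw": 1},{"x": 0,"y": -0.01,"z": 0,"wx": 0.01,"wy": 0,"wz": 0.79,"jaw": 1},{"x": 0,"y": -0.01,"z": 0,"wx": 0.01,"wy": 0,"wz": 0.79,"jaw": 1},{"x": 0,"y": -0.01,"z": 0,"wx": 0,"wy": 0,"wz": 0.79,"jaw": 1},{"x": 0,"y": 0,"z": 0,"wx": 0,"wy": 0,"wz": 0.6,"jaw": 1},{"x": 0,"y": 0,"z": 0,"wx": 0,"wy": 0,"wz": 0,"jaw": 1}])

```text
time_s: 25.48
ee_pos: [502.1, -174.6, 86.5]
tcp_rot: [-2.949, 0.263, -0.731]
wrist_force: [-2.3, 0.4, 3.1]
opening: 14.9
```

Run:
```python
from h import *
print(dialstate())
```

```text
(25.475, 'left deg', np.float64(-16.589014639671888), 'a,b,h', [2.0, -3.0, 37.3], 'zalign', np.float64(0.5959587373696207), 14.884342255060256, array([-2.3,  0.4,  3.1]), array([0.23, 0.74, 0.13]), array([ 0.68,  0.08, -0.3 ,  2.23, -0.48,  0.44, -0.96]))
```

>>> move_arm(motion=[{"x": 0,"y": 0,"z": 0,"wx": 0,"wy": 0,"wz": 0.06,"jaw": 1},{"x": 0,"y": 0,"z": 0,"wx": 0,"wy": 0,"wz": 0,"jaw": 0.3},{"x": 0,"y": 0,"z": 0,"wx": 0,"wy": 0,"wz": 0,"jaw": 0.1},{"x": 0,"y": 0,"z": 0,"wx": 0,"wy": 0,"wz": 0,"jaw": -0.1},{"x": 0,"y": 0,"z": -0.2,"wx": 0,"wy": 0,"wz": 0,"jaw": -0.1},{"x": 0,"y": 0,"z": -0.6,"wx": 0,"wy": 0,"wz": 0,"jaw": -0.1},{"x": 0,"y": 0,"z": -0.7,"wx": 0,"wy": 0,"wz": 0,"jaw": -0.1},{"x": 0,"y": 0,"z": -0.7,"wx": 0,"wy": 0,"wz": 0,"jaw": -0.1}])

```text
time_s: 26.48
ee_pos: [458.5, -177.8, 165.3]
tcp_rot: [-2.947, 0.268, -0.725]
wrist_force: [0.4, -0.2, -0.6]
opening: 47.6
```

Run:
```python
from h import *
s=read_state(); print(s['time_s'],s['ee_pos'].round(1),s['qpos'].round(2),s['opening'])
r=R.from_rotvec(s['tcp_rot']).as_matrix()
plan([420,-330,270],toolrot(-170,0),-.1)
```

```text
26.475 [ 458.5 -177.8  165.3] [ 0.72 -0.14 -0.26  2.23 -0.47  0.67 -0.98] 47.64618295412605
{"x":0.18,"y":0.59,"z":-0.49,"wx":-0.06,"wy":-0.54,"wz":-0.39,"jaw":-0.1},
{"x":0.10,"y":0.60,"z":-0.50,"wx":-0.06,"wy":-0.54,"wz":-0.39,"jaw":-0.1},
{"x":0.03,"y":0.61,"z":-0.50,"wx":-0.06,"wy":-0.54,"wz":-0.39,"jaw":-0.1},
{"x":-0.05,"y":0.61,"z":-0.49,"wx":-0.06,"wy":-0.54,"wz":-0.39,"jaw":-0.1},
{"x":-0.12,"y":0.61,"z":-0.48,"wx":-0.06,"wy":-0.54,"wz":-0.39,"jaw":-0.1},
{"x":-0.20,"y":0.61,"z":-0.46,"wx":-0.06,"wy":-0.54,"wz":-0.39,"jaw":-0.1},
6 rows; dist 188.7 ang 34.6
```

>>> move_arm(motion=[{"x": 0.18,"y": 0.59,"z": -0.49,"wx": -0.06,"wy": -0.54,"wz": -0.39,"jaw": -0.1},{"x": 0.1,"y": 0.6,"z": -0.5,"wx": -0.06,"wy": -0.54,"wz": -0.39,"jaw": -0.1},{"x": 0.03,"y": 0.61,"z": -0.5,"wx": -0.06,"wy": -0.54,"wz": -0.39,"jaw": -0.1},{"x": -0.05,"y": 0.61,"z": -0.49,"wx": -0.06,"wy": -0.54,"wz": -0.39,"jaw": -0.1},{"x": -0.12,"y": 0.61,"z": -0.48,"wx": -0.06,"wy": -0.54,"wz": -0.39,"jaw": -0.1},{"x": 0,"y": 0,"z": 0,"wx": 0,"wy": 0,"wz": 0,"jaw": -0.1}])

```text
time_s: 27.22
ee_pos: [422.9, -309.3, 261.2]
tcp_rot: [-3.126, -0.195, -0.115]
wrist_force: [0.1, 0.1, -0.3]
opening: 47.9
```

Run:
```python
from h import *
n,u=DN,DU; c=DC+2*DU; lft=np.cross(n,u)
for cn in ('top','scene'):
    im,d=capture(cn); W=world(cn,d.astype(float)); D=W-c; h=D@n; a=D@u; b=D@lft
    m=(h>30)&(h<52)&(abs(a)<35)&(abs(b)<35); Q=np.c_[a[m],b[m]].astype(np.float32)
    if m.sum()>10:
        r=cv2.minAreaRect(Q); print(cn,m.sum(),Q.mean(0),r)
    hsv=cv2.cvtColor(im,cv2.COLOR_RGB2HSV)
    g=((hsv[...,0]>40)&(hsv[...,0]<85)&(hsv[...,1]>100)).astype(np.uint8)
    k,l,st,ce=cv2.connectedComponentsWithStats(g)
    for i in range(1,k):
        if st[i,4]>4: print(cn,np.round(ce[i]),st[i,4],np.nanmedian(W[l==i],0).round(0))
    for q in ('scoop_grip','bottle_center','tip_box_center'):
        print(cn,q,[(np.round(np.array(r['bbox'])*[640,400,640,400]).astype(int).tolist(),round(r['confidence'],2)) for r in search_frame(cn,q)][:3])
    if cn=='top':
        roi=np.zeros((400,640),bool); roi[125:240,230:280]=1
        b=(hsv[...,2]<50)&roi&(W[...,2]>40); P=W[b]; print('handle',P.min(0).round(),P.max(0).round())
        for x in range(475,720,20):
            q=W[roi]; q=q[(abs(q[:,0]-x)<8)&(abs(q[:,1]-192)<30)]; print(x,np.nanmedian(q[:,2]).round(1),end=' | ')
print(read_state()['time_s'])
```

```text
top 82 [-2.796307   -0.15125652] ((-3.637701988220215, -1.0033187866210938), (16.48004150390625, 44.83943557739258), 73.80081176757812)
top [317.  67.] 63 [923. -19.  85.]
top [296.  77.] 130 [891.  49.  84.]
top [283.  73.] 62 [907.  88.  85.]
top [319.  78.] 68 [888. -24.  85.]
top [308.  80.] 62 [882.  11.  84.]
top [285.  83.] 65 [873.  83.  85.]
top [375. 135.] 237 [ 695. -195.   90.]
top [349. 134.] 122 [ 694. -111.   99.]
top [356. 147.] 73 [ 657. -129.   85.]
top scoop_grip [([238, 171, 265, 228], 0.87), ([174, 256, 230, 312], 0.65)]
top bottle_center [([154, 179, 184, 207], 0.96), ([366, 187, 379, 211], 0.59)]
top tip_box_center [([434, 177, 452, 189], 0.61)]
handle [417. 182.  40.] [505. 202. 100.]
475 3.4 | 495 5.9 | 515 23.4 | 535 3.7 | 555 3.4 | 575 4.0 | 595 3.8 | 615 2.9 | 635 1.9 | 655 1.3 | 675 1.9 | 695 2.4 | 715 19.9 | scene 77 [-0.148955   3.1541219] ((-2.4301319122314453, 1.2301111221313477), (16.84723472595215, 44.414939880371094), 74.29334259033203)
scene [220. 183.] 222 [ 698. -190.   93.]
scene [243. 190.] 74 [ 657. -129.   90.]
scene [185. 278.] 457 [885.  40.  85.]
scene [158. 271.] 104 [928. -13.  85.]
scene [178. 298.] 254 [915.  78.  85.]
scene scoop_grip [([318, 223, 391, 294], 0.88), ([432, 239, 529, 273], 0.68)]
scene bottle_center [([404, 319, 453, 378], 0.86), ([221, 171, 229, 185], 0.22)]
scene tip_box_center [([214, 114, 256, 153], 0.71)]
27.625
```

```bash
python3 -c "
from rig import hand_in; print(hand_in())"
```

```text
the job is handed in; nothing more can be done
None
```

I scooped all six caps from the tray, tipped them into the feeder bowl, laid the scoop back flat in the tray and turned the dial to the two-dot mark. I handed the job in at about 28 s of the 72 s allowed; it reported no verdict.

My last checks, from camera depth and detections after the arm had backed off:
- **Caps:** Green shows only in the bowl and in the separate cap rack at the back, with none in the tray or on the bench. The six in the bowl appear as three clusters, so I take the count from the pouring picture and the cluster sizes.
- **Scoop:** It lies flat and right way up, with the pan floor at about 4 mm and the handle top at 100 mm. It rests about 30 mm further forward than where it started.
- **Dial:** The bar measures about 1.18 in both cameras, against the 1.2 of the two-dot mark.
- **Bottle:** It still stands where it was in both cameras.
- **Tip box:** The scene camera shows it in place. The top camera saw only part of it, probably because the arm hid the rest.

- **Joint limits:** On the way to the bowl, joints 2 and 4 read -0.50 and 2.42, which are their stated limits. I moved away at once, and the later readings were back inside.
- **Set-down force:** Setting the scoop down briefly pressed with about 36 N at the wrist, under the 120 N wrist limit.
- **Pictures:** The viewer refused my last picture because I had reached its limit of 12, so the final checks are numeric only.

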